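# Put the honing plate away in the drying rack

## Robot

A 6-joint arm with a two-finger parallel gripper is mounted at the origin on the work surface. World frame = base frame: x ahead of the robot, y to its left, z up, the work surface at z = 0. Lengths are in m, angles in rad, forces in N, time in s.
With the tool pointing down it reaches from about 0.35 to 0.775 m from the base axis. Payload 7.3 kg.
Tool frame: the origin (TCP) lies at the very end of the fingers, on their centre line; the grasp point (between the pads) lies 19 mm behind it; x points along the fingers, y is the direction in which the jaws open and shut, and the axes are right-handed (so a half turn about x gives the same grasp; the last joint's range is limited). The gripper opens to 92 mm and grips with 3 to 60 N. Pads are 19 mm wide; open, the fingers measure 130 mm over their backs; the gripper's body (75 mm by 190 mm) begins 47 mm behind the grasp point.
Start: joints at [-1.353, 0.342, 1.524, -0, 1.275, -0.146], TCP at [0.187, -0.491, 0.227] pointing down, gripper open.
Joint ranges: [-2.53, 2.53], [-0.77, 2.02], [0.04, 2.7], [-1, 4.14], [0.28, 2.66], [-3.11, 3.11]. Speed limits (rad/s): [2.57, 2.57, 3.14, 3.14, 3.14, 3.14].

## Interface

Orientations are given as [roll, pitch, yaw] about the fixed x, y, z axes, in that order (R = Rz(yaw) Ry(pitch) Rx(roll)).
In Python, from cell import observe, vision, job gives the robot as it stands.
- The arm moves only by the tool send_rows, never from a script. Its argument "motion" is a list of rows, each an object with "hand": the opening, from -1 (shut) to 1 (fully open), so that 0 is half open; "slide": the shift along the tool's x, y, z in mm, a list of three; "spin": the turn about the tool's x in rad. In form: [{"hand": hand, "slide": [tx, ty, tz], "spin": spin}, ...]. A call has 1 to 8 rows; each row shifts and turns the pose as measured when the row begins, along the tool's axes as they then stand; what a row does not reach is not made up. A row lasts 1/10 s, in which the tool goes at most 50 mm and 8.59 degrees, less where a joint would pass 70% of its speed; a pose out of reach is approached as far as the arm can. A call with a gripper value outside its range is refused whole. The fingers move at their own pace and stop on an object; "grip_force" is the grip in N (left out, the last holds). Time passes only in rows, so rows that do not move let the fingers close. It gives the time, the measured TCP pose, the force and the opening at its end, in the units of the state.
- observe(): the state, without advancing time (a new reading comes with each control period).
- vision.read_camera(name): name is "scene" or "top" or "wrist"; returns a dict with "pixels" (480x640x3 uint8, blue, green, red), "range_z" (480x640 float32, m along the optical axis (not along the pixel's ray), 0 where there is no reading), "fx", "fy", "cx", "cy" (pixels), "distortion" ([k1, k2, p1, p2, k3] as OpenCV has them; the pictures are not rectified), "world_from_camera" (4x4, takes a point from camera to world coordinates); the wrist camera has in their place "T_tool_cam" (4x4, takes a point from camera to tool coordinates, whose origin is the TCP and whose axes are the tool frame's). Camera axes: x right, y down, z forward; pixel columns grow to the right and rows downward; lengths in m; the calibration is good to about 2 mm. A picture is of the moment at which its call begins: read the wrist's pose just before it.
- job.hand_in(): hands the job in, once; it reports no verdict.
Trained networks look in a picture, given as the dict that the camera call returned (one of the last four; its "shot" number tells which), for a name from the list of things; names that differ only in an ending like _2 or _b are one class to them, and where a whole thing is asked for, a point or a joint stands for the part that bears it (a point fixed in the world has none). Each returns a list of dicts, best first, with "conf" (0 to 1); they miss things now and then, are a little off and sometimes report something else, mostly with a low value. They report only what shows in the picture. A call takes as long as a camera call. They do not tell look-alikes from the thing itself.
- vision.search_frame(picture, thing): "uv" ([column, row] in pixels, amid what is visible of it).
- vision.cut_out(picture, thing): "mask" (480x640 bool, what is visible of it) and "uv" ([column, row] in pixels, amid what is visible of it).
The state is a dict: "time": time; "qpos": joint angles; "qvel": joint speeds; "joint_efforts": joint torques, N m; "tool_pos": TCP position; "tool_rot": TCP orientation; "contact_force": force on the tool from outside, world axes, zero at the start; "torque": the same for the moment, N m; "opening": finger opening in m.
Only numpy, scipy, OpenCV 4.12 (cv2) and the standard library are available. Lean on these libraries where they do the work, as an engineer would, in place of code of your own. Each camera call takes 0.05 s, during which the arm holds its last target.

## Task

Put the wide, flat honing plate away to dry: it is too wide to pick up from above, so slide it flat over the work block until a good third of it hangs out over the block's side edge that faces the drying rack, take it by that overhanging edge and lift it off. Stand it on its long edge in the empty bay of the wooden drying rack, centred on both runners and leaning on the dowels behind it, and set it down before you let go. Do not let it fall to the table, and leave the whetstone, the bamboo blank, the knife and the split cane where they are.

Things in the scene. Friction and masses are not known exactly. Their poses are not given: they have to be found in the camera images.
- plate_center (a point): Centre (half-way up) of the honing plate: flat, rigid, 150 mm (its x) by 100 mm (its y) by 8 mm (its z), aluminium with a grey dotted face up, 0.2 to 0.45 kg. Starts lying flat and wholly on the block, about mid-way across it, its axes within 0.15 rad of the block's. If one overhanging long edge is lifted, it pivots on the other long edge.
- block: Wooden work block, fixed: a slab 240 mm deep (its x) by 200 mm wide (its y), 60 mm thick on two low feet, flat top 85 mm above the table. Origin: centre of its underside, x away from the robot, y to the left, z up. Its side edges are straight, at y = +100 mm (left) and -100 mm (right) in its frame; the table beside them is free for at least 60 mm.
- rack: Wooden drying rack, fixed, left or right of the block (changes). Origin: centre of its underside, x away from the robot, z up. Two runners along x at y = -55 and +55 mm, 24 mm wide, 160 mm long, flat tops 22 mm up. Each carries three dowels, 10 mm thick, 75 mm long, rooted on its top at x = -42, 0, +42 mm and leaning 20 degrees from upright, tops towards -x (the robot).
- rack_bay (a point): Where the plate's centre lies once it stands properly in the empty bay: the bay between the dowels rooted at x = 0 and +42 mm, the plate's lower edge on both runners, its face against the x = 0 dowels (so leaning 20 degrees, top towards the robot). At x = -8, y = 0, z = 70 mm in the rack's frame; same axes as the rack. The other bay holds a whetstone.
- stone_center (a point): Centre of the whetstone standing in the rack's other bay, loose, 140 mm long, 20 mm thick, 45 mm high (top about 71 mm above the table), leaning like the dowels. To be left alone.
- blank_center (a point): Centre of the bamboo blank, a loose upright piece of cane 28 mm across and 60 mm high, standing on the block along its rear edge (the one away from the robot). To be left alone.
- knife: Carving knife lying on the table to the right, before the block, 190 mm long, 20 mm high, loose; origin where blade and handle meet, underside. To be left alone.
- split: Split half of a bamboo cane, lying hollow side down on the table to the left, before the block, 130 mm long, 40 mm wide, 23 mm high, loose; origin at the centre of its underside. To be left alone.
- basket: Low storage basket full of offcuts, heavy and fixed, 180 by 174 mm and 85 mm high, standing on the other side of the block from the rack; origin at the centre of its underside. Not needed.
Things that resemble listed ones, but are neither listed nor needed, are in the scene too. Of the things that look like the part that bears plate_center, the largest one is meant.

How it is judged:
On the way, in this order (a step that is already met when the one before it is completed fails the run):
1. the plate lies flat on the block with 22 to 48 mm of its 100 mm hanging out over the block's side edge that faces the rack (((y of rack in the frame of block above 0 m and y of plate_center in the frame of block between 0.072 and 0.098 m) or (y of rack in the frame of block below 0 m and y of plate_center in the frame of block between -0.098 and -0.072 m)) and z of plate_center in the frame of block below 0.093 m and angle between plate_center's own z axis and vertical below 0.06 rad), for 0.2 s.
2. the plate is held by the fingers, clear of the block, its centre at least 30 mm above the block's top (contact force between block and plate below 0.1 N and contact force between the fingers and plate above 1 N and height (world z) of plate_center above 0.115 m), for 0.2 s.
3. still held by the fingers, the plate is down in the empty bay, on its long edge, its lower edge within 8 mm of the runners (contact force between the fingers and plate above 1 N and z of plate_center in the frame of rack below 0.079 m and x of plate_center in the frame of rack between -0.022 and 0.022 m and angle between the z axis of plate_center and the z axis of rack, either way round above 0.9 rad), for 0.2 s.
At the end, for the whole second after the job is handed in: Plate let go and at rest on a long edge on both runners of the empty bay, leaning under 38 degrees: centre 54-77 mm above the table, at x -22 to +15 mm in the rack frame, within 20 mm of its middle line (y), long edge within 0.2 rad of the rack's y (x of plate_center in the frame of rack between -0.022 and 0.015 m and y of plate_center in the frame of rack between -0.02 and 0.02 m and z of plate_center in the frame of rack between 0.054 and 0.077 m and angle between the z axis of plate_center and the z axis of rack, either way round above 0.9 rad and angle between the x axis of plate_center and the y axis of rack, either way round below 0.2 rad and contact force between the fingers and plate below 0.1 N and linear speed of plate below 0.02 m/s); the robot touches nothing.
It fails at once if the honing plate falls to the table (height (world z) of plate_center below 0.04 m).
It fails at once if the whetstone in the rack is moved by more than 15 mm (distance of stone_center from where it was at the start of the episode above 0.015 m).
It fails at once if the bamboo blank on the block is moved by more than 15 mm (distance of blank_center from where it was at the start of the episode above 0.015 m).
It fails at once if the knife is moved by more than 20 mm (distance of knife from where it was at the start of the episode above 0.02 m).
It fails at once if the split cane is moved by more than 20 mm (distance of split from where it was at the start of the episode above 0.02 m).
It also fails if it takes over 61 s, if anything falls off the work surface, if the arm or the gripper's body presses on something with over 40 N, if the wrist force passes 120 N, or if a joint passes its speed limit or range.

## Working session

There is one attempt and no reset: what is moved stays moved. The work goes in short steps, Python scripts to look and compute and a tool call to move; the robot and the scene stay as the last step left them, time stands still between calls to the robot, and variables do not carry over. Pictures are saved under pics/ and viewed, and the job is handed in when it is done.

Besides the shell and the picture viewer there is one more tool, called after "Emit:" as name([rows], argument=value, ...), one row to a line, values as JSON. send_rows: Moves the arm, as the interface text tells. Its arguments: {"type":"object","properties":{"motion":{"type":"array","items":{"type":"object","properties":{"hand":{"type":"number"},"slide":{"type":"array","items":{"type":"number"}},"spin":{"type":"number"}}}},"grip_force":{"type":"number"}},"required":["motion"]}

```bash
mkdir -p pics; ls
cat > h.py <<'E'
import numpy as np, cv2
from scipy.spatial.transform import Rotation as Ro
from cell import observe, vision, job
def ray(p,uv):
    K=np.array([[p['fx'],0,p['cx']],[0,p['fy'],p['cy']],[0,0,1]])
    return cv2.undistortPoints(np.array(uv,float).reshape(-1,1,2),K,np.array(p['distortion'],float)).reshape(-1,2)
def T(p,o=None):
    if 'world_from_camera' in p: return np.array(p['world_from_camera'])
    W=np.eye(4);W[:3,:3]=Ro.from_euler('xyz',o['tool_rot']).as_matrix();W[:3,3]=o['tool_pos']
    return W@np.array(p['T_tool_cam'])
def pts(p,uv,o=None):
    uv=np.array(uv,float).reshape(-1,2); r=ray(p,uv); i=uv.round().astype(int)
    z=p['range_z'][i[:,1].clip(0,479),i[:,0].clip(0,639)].astype(float)
    P=np.c_[r*z[:,None],z,np.ones(len(z))]
    Q=(T(p,o)@P.T).T[:,:3]; Q[z==0]=np.nan; return Q
def cloud(p,o=None):
    v,u=np.mgrid[0:480,0:640]; return pts(p,np.c_[u.ravel(),v.ravel()],o).reshape(480,640,3)
E
python3 - <<'E'
from h import *
print(observe())
for n in ['scene','top']:
    p=vision.read_camera(n); cv2.imwrite(f'pics/{n}0.png',p['pixels'])
    np.save(f'{n}0.npy',cloud(p))
    print(n,np.round(p['world_from_camera'],3).tolist(),p['fx'])
    for t in ['plate_center','block','rack','stone_center','blank_center','knife','split','basket']:
        for d in vision.cut_out(p,t)[:3]:
            q=cloud(p)[d['mask']]; print(t,round(d['conf'],2),np.round(d['uv']),d['mask'].sum(),np.round(np.nanmedian(q,0),3))
E
```

```text
pics
{'time': 0.0, 'qpos': array([-1.35305240e+00,  3.42756280e-01,  1.52500511e+00,  1.09449094e-05,
        1.27537643e+00, -1.46002111e-01]), 'qvel': array([ 3.88898506e-04,  6.85145433e-05, -2.91741654e-04,  3.85071044e-05,
        1.32505652e-04, -3.57802680e-04]), 'joint_efforts': array([-3.32038595e-03, -4.31248498e+01, -2.44220906e+01,  7.13252812e-02,
        5.60352893e-02, -1.56953715e-04]), 'tool_pos': array([ 0.18672007, -0.49025163,  0.22603169]), 'tool_rot': array([-1.72357165,  1.56925113,  1.78176385]), 'contact_force': array([-1.25133528, -0.47468858, -0.28090851]), 'torque': array([ 0.01881738,  0.01930486, -0.00458168]), 'opening': 0.09207385235871755}
scene [[-0.462, 0.523, -0.716, 1.312], [0.887, 0.256, -0.385, 0.438], [-0.019, -0.813, -0.582, 0.698], [0.0, 0.0, 0.0, 1.0]] 542.2331605490251
plate_center 0.66 [314. 205.] 313 [ 0.374 -0.092  0.006]
plate_center 0.6 [289. 237.] 2496 [ 0.604 -0.011  0.093]
plate_center 0.6 [489. 389.] 2545 [0.722 0.409 0.006]
block 0.58 [278. 266.] 8554 [0.689 0.02  0.084]
rack 0.75 [194. 209.] 2794 [ 0.52  -0.312  0.018]
stone_cent
[... 272 characters left out ...]
997, 0.075, 0.439], [-1.0, 0.001, -0.01, 0.019], [0.01, -0.075, -0.997, 1.205], [0.0, 0.0, 0.0, 1.0]] 492.66939218715703
plate_center 0.92 [352. 296.] 1208 [ 0.391 -0.081  0.005]
plate_center 0.85 [156. 166.] 1166 [0.715 0.406 0.006]
plate_center 0.57 [328. 210.] 2859 [ 0.594 -0.02   0.093]
block 0.84 [350. 197.] 5784 [ 0.623 -0.033  0.084]
rack 0.66 [449. 247.] 3291 [ 0.51  -0.324  0.014]
stone_center 0.84 [452. 263.] 500 [ 0.471 -0.314  0.067]
blank_center 0.62 [316. 154.] 196 [0.709 0.007 0.125]
knife 0.94 [401. 293.] 409 [ 0.398 -0.198  0.016]
knife 0.46 [347. 196.] 6019 [ 0.623 -0.033  0.084]
split 0.79 [235. 320.] 876 [0.336 0.2   0.018]
basket 0.82 [176. 248.] 6181 [0.508 0.337 0.04 ]
```

View pics/top0.png

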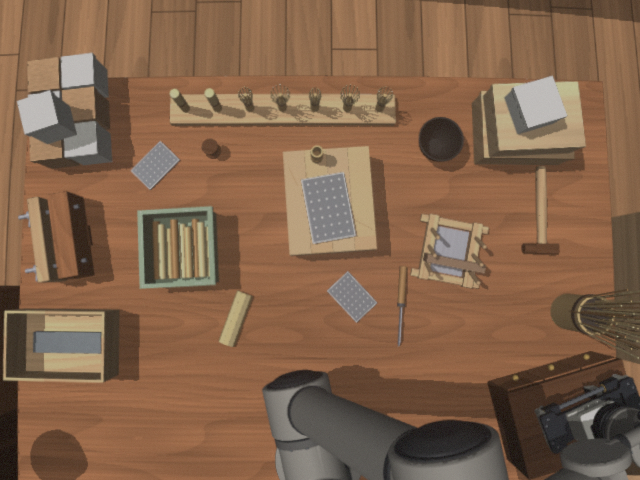

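View pics/scene0.png

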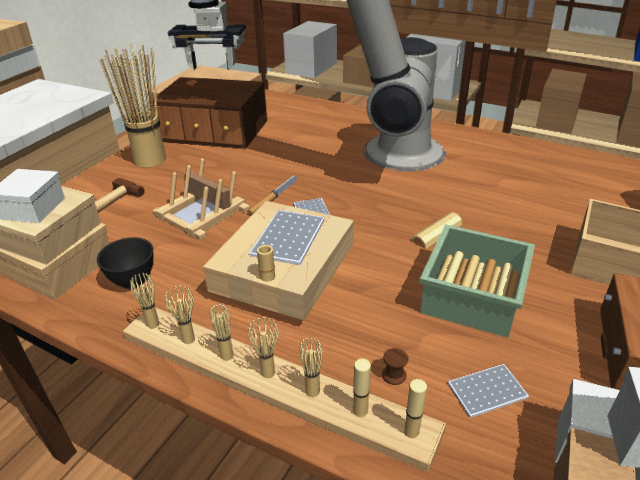

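Run:
```python
from h import *
p=vision.read_camera('top');C=cloud(p);z=C[...,2]
def rect(m,lab):
    q=C[m][:,:2]; 
    r=cv2.minAreaRect((q*1000).astype(np.float32)); print(lab,r,m.sum())
    print(np.round(cv2.boxPoints(r)).tolist())
D={t:vision.cut_out(p,t) for t in ['plate_center','block']}
m=max(D['plate_center'],key=lambda d:d['mask'].sum())['mask']
print(np.nanpercentile(z[m],[2,20,50,80,98]))
k=np.ones((3,3),np.uint8)
for mm in [m&(z>.0885)&(z<.098)]:
    mm=cv2.morphologyEx(mm.astype(np.uint8),cv2.MORPH_OPEN,k)>0; rect(mm,'plate')
b=(z>.078)&(z<.1)&(abs(C[...,1])<.2)&(C[...,0]>.42)&(C[...,0]<.8)
b=cv2.morphologyEx(b.astype(np.uint8),cv2.MORPH_OPEN,k)
n,l,s,_=cv2.connectedComponentsWithStats(b); i=1+s[1:,4].argmax(); rect(l==i,'block')
big=cv2.resize(p['pixels'][130:330,240:520],None,fx=2.8,fy=2.8,interpolation=cv2.INTER_CUBIC); cv2.imwrite('pics/crop.png',big)
big=cv2.resize(p['pixels'][200:300,390:510],None,fx=6,fy=6,interpolation=cv2.INTER_CUBIC); cv2.imwrite('pics/rack.png',big)
np.save('topC.npy',C)
```

```text
[0.00228949 0.02535575 0.03943037 0.08217172 0.08729513]
plate ((0.0, 0.0), (0.0, 0.0), 0.0) 0
[[0.0, 0.0], [0.0, 0.0], [0.0, 0.0], [0.0, 0.0]]
block ((614.4058837890625, -23.165451049804688), (241.65225219726562, 200.2188262939453), 4.0065598487854) 8811
[[487.0, 68.0], [501.0, -131.0], [742.0, -115.0], [728.0, 85.0]]
```

View pics/crop.png

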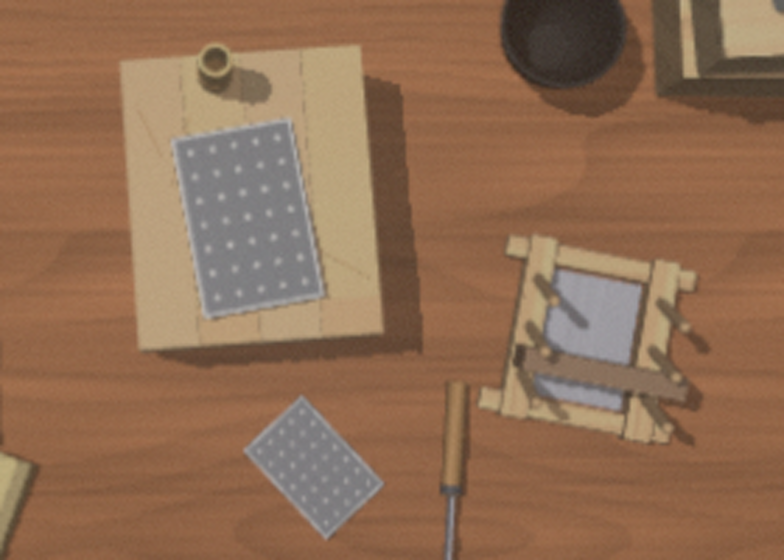

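View pics/rack.png

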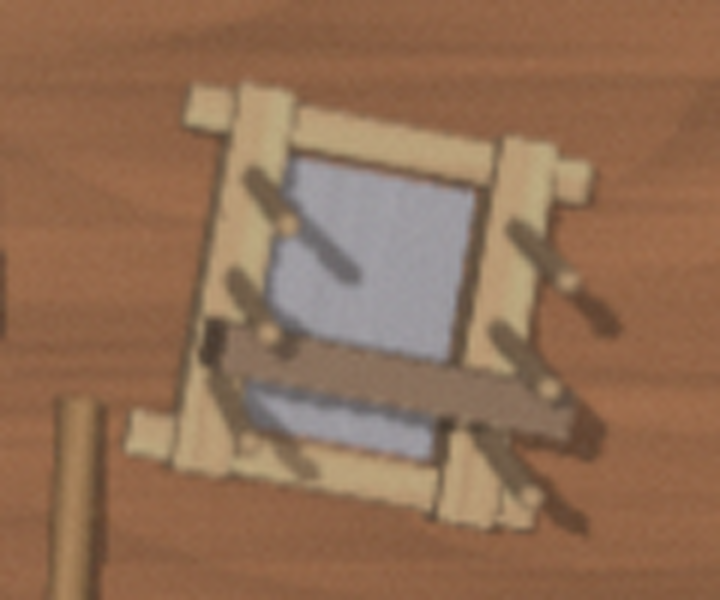

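The plate candidates are (329,208) on the block, (352,297) on the table and (155,165) on the table. The first is the one meant, because it is the largest and lies on the block with its top at z≈0.093. The rack at (450,250) is on the right, and its empty bay is the far one. Next I'll measure the poses precisely.

Run:
```python
from h import *
C=np.load('topC.npy');z=C[...,2]
p=vision.read_camera('top')
hsv=cv2.cvtColor(p['pixels'],cv2.COLOR_BGR2HSV)
# plate: low saturation region on block
m=(hsv[...,1]<70)&(C[...,0]>.48)&(C[...,0]<.72)&(C[...,1]>-.12)&(C[...,1]<.08)&(z>.08)
m=cv2.morphologyEx(m.astype(np.uint8),cv2.MORPH_CLOSE,np.ones((5,5)));m=cv2.morphologyEx(m,cv2.MORPH_OPEN,np.ones((5,5)))>0
q=(C[m][:,:2]*1000).astype(np.float32); r=cv2.minAreaRect(q); print('plate',r,cv2.boxPoints(r).round().tolist(),np.nanmedian(z[m]))
# rack: runner tops z .014-.03
k=(z>.012)&(z<.03)&(C[...,0]>.38)&(C[...,0]<.62)&(C[...,1]<-.22)&(C[...,1]>-.43)
im=np.zeros((480,640),np.uint8)
X,Y=C[...,0],C[...,1]
G=np.zeros((260,260,3),np.uint8)
for (x,y,zz,c) in zip(X[230-50:330].ravel(),Y[180:330].ravel(),z[180:330].ravel(),p['pixels'][180:330].reshape(-1,3)):
    if np.isnan(x): continue
    i=int((.63-x)*1000);j=int((-.2-y)*1000)
    if 0<=i<260 and 0<=j<260: G[max(0,i-1):i+2,max(0,j-1):j+2]=(int(np.clip(zz*2500,0,255)),)*3
cv2.imwrite('pics/rackz.png',cv2.resize(G,None,fx=2.3,fy=2.3,interpolation=0))
# stone pts
st=(z>.055)&(z<.08)&(X>.4)&(X<.6)&(Y<-.22)&(Y>-.43)
np.save('k.npy',k)
q=C[k]; print(k.sum()); r=cv2.minAreaRect((q[:,:2]*1000).astype(np.float32));print(r)
o=observe();print(Ro.from_euler('xyz',o['tool_rot']).as_matrix().round(3))
```

```text
plate ((598.265380859375, -20.461502075195312), (152.2974395751953, 102.72425842285156), 10.644371032714844) [[514.0, 16.0], [533.0, -85.0], [683.0, -57.0], [664.0, 44.0]] 0.09274603188406116
1503
((500.59332275390625, -320.5745849609375), (169.58889770507812, 158.85528564453125), 78.61898040771484)
[[ 0.     0.356 -0.935]
 [-0.    -0.935 -0.356]
 [-1.     0.     0.   ]]
```

View pics/rackz.png

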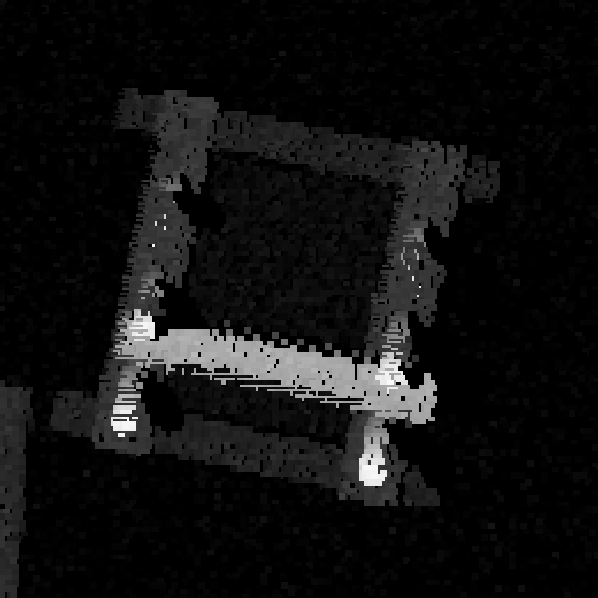

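Emit:
send_rows([
  {"hand": 1, "slide": [-50, 0, 0], "spin": 0},
  {"hand": 1, "slide": [-50, 0, 0], "spin": 0},
  {"hand": 1, "slide": [-50, 0, 0], "spin": 0},
  {"hand": 1, "slide": [0, 0, 0], "spin": 0},
])

```text
time: 1.5
tool_pos: [0.1865, -0.4895, 0.3793]
tool_rot: [-1.722, 1.565, 1.783]
contact_force: [-0.3, -0.8, -0.5]
opening: 0.0918
```

Emit:
send_rows([
  {"hand": 1, "slide": [-50, 0, 0], "spin": 0},
  {"hand": 1, "slide": [-50, 0, 0], "spin": 0},
  {"hand": 1, "slide": [-50, 0, 0], "spin": 0},
  {"hand": 1, "slide": [-50, 0, 0], "spin": 0},
  {"hand": 1, "slide": [-50, 0, 0], "spin": 0},
])

```text
time: 2.0
tool_pos: [0.1869, -0.4909, 0.5956]
tool_rot: [-1.717, 1.551, 1.788]
contact_force: [0.5, -1.5, 1.0]
opening: 0.0917
```

```bash
cat > s.py <<'E'
from h import *
o=observe();R=Ro.from_euler('xyz',o['tool_rot']).as_matrix()
print(round(o['time'],2),o['tool_pos'].round(4),'q',o['qpos'].round(3),'F',o['contact_force'].round(1),'op',round(o['opening'],4));print(R.round(3))
E
python3 s.py
```

```text
2.0 [ 0.1869 -0.4909  0.5956] q [-1.353  0.465  0.311  0.     2.386 -0.146] F [ 0.5 -1.5  1. ] op 0.0917
[[-0.004  0.356 -0.935]
 [ 0.02  -0.934 -0.356]
 [-1.    -0.02  -0.003]]
```

Emit:
send_rows([
  {"hand": 1, "slide": [-50, 0, 0], "spin": 0},
  {"hand": 1, "slide": [-50, 0, 0], "spin": 0},
  {"hand": 1, "slide": [-50, 0, 0], "spin": 0},
  {"hand": 1, "slide": [-50, 0, 0], "spin": 0},
])

```text
time: 2.4
tool_pos: [0.157, -0.4194, 0.6718]
tool_rot: [-2.714, 1.556, 0.791]
contact_force: [0.2, -0.9, 0.7]
opening: 0.0919
```

```bash
python3 s.py
```

```text
2.4 [ 0.157  -0.4194  0.6718] q [-1.393  0.455  0.038  0.026  2.656 -0.163] F [ 0.2 -0.9  0.7] op 0.0919
[[ 0.01   0.356 -0.935]
 [ 0.01  -0.935 -0.356]
 [-1.    -0.006 -0.013]]
```

Emit:
send_rows([
  {"hand": 1, "slide": [-50, 0, 0], "spin": 0},
  {"hand": 1, "slide": [-50, 0, 0], "spin": 0},
  {"hand": 1, "slide": [-50, 0, 0], "spin": 0},
  {"hand": 1, "slide": [-50, 0, 0], "spin": 0},
])

```text
time: 2.8
tool_pos: [0.1375, -0.368, 0.7213]
tool_rot: [1.574, 1.457, -1.204]
contact_force: [-0.5, 0.0, -0.6]
opening: 0.0923
```

```bash
python3 s.py
```

```text
2.8 [ 0.1375 -0.368   0.7213] q [-1.43   0.336  0.037  0.055  2.657 -0.173] F [-0.5  0.  -0.6] op 0.0923
[[ 0.041  0.353 -0.935]
 [-0.106 -0.929 -0.355]
 [-0.994  0.114 -0.   ]]
```

```bash
cat > fk.py <<'E'
import numpy as np
from scipy.spatial.transform import Rotation as Ro
A=lambda a,q:Ro.from_euler(a,q).as_matrix()
def rot(q,s4=1):
    return A('z',q[0])@A('y',q[1]+q[2])@A('z',s4*q[3])@A('y',q[4])@A('z',q[5])
E
python3 - <<'E'
from fk import *
D=[([-1.353,.342756,1.525,0,1.27537,-.146],[0.18672,-0.49025,0.22603],(-1.72357165,1.56925113,1.78176385)),
([-1.353,.465,.311,0,2.386,-.146],[.1869,-.4909,.5956],(-1.717,1.551,1.788)),
([-1.393,.455,.038,.026,2.656,-.163],[.157,-.4194,.6718],(-2.714,1.556,.791)),
([-1.43,.336,.037,.055,2.657,-.173],[.1375,-.368,.7213],(1.574,1.457,-1.204))]
for q,p,e in D:
    R=Ro.from_euler('xyz',e).as_matrix()
    for s in (1,-1):
        print(s,(rot(q,s).T@R).round(3).tolist(), )
E
```

```text
1 [[0.0, -1.0, 0.0], [0.0, -0.0, -1.0], [1.0, 0.0, 0.0]]
-1 [[0.0, -1.0, 0.0], [0.0, -0.0, -1.0], [1.0, 0.0, 0.0]]
1 [[-0.001, -1.0, 0.0], [-0.0, -0.0, -1.0], [1.0, -0.001, -0.0]]
-1 [[-0.001, -1.0, 0.0], [-0.0, -0.0, -1.0], [1.0, -0.001, -0.0]]
1 [[0.001, -1.0, 0.0], [0.0, -0.0, -1.0], [1.0, 0.001, 0.0]]
-1 [[-0.002, -0.999, -0.046], [0.024, 0.046, -0.999], [1.0, -0.004, 0.024]]
1 [[0.0, -1.0, 0.0], [-0.0, -0.0, -1.0], [1.0, 0.0, -0.0]]
-1 [[-0.006, -0.995, -0.097], [0.051, 0.097, -0.994], [0.999, -0.011, 0.05]]
```

```bash
cat > data.py <<'E'
D=[([-1.35305240e+00,  3.42756280e-01,  1.52500511e+00,  1.09449094e-05,1.27537643,-.146002111],[0.18672007, -0.49025163,0.22603169]),
([-1.353,.465,.311,0,2.386,-.146],[.1869,-.4909,.5956]),
([-1.393,.455,.038,.026,2.656,-.163],[.157,-.4194,.6718]),
([-1.43,.336,.037,.055,2.657,-.173],[.1375,-.368,.7213])]
E
python3 - <<'E'
from fk import *; from data import D
rows=[];y=[]
for q,p in D:
    Z=A('z',q[0]);B=Z@A('y',q[1]);C=Z@A('y',q[1]+q[2]);E=rot(q)
    rows.append(np.c_[Z[:,1],Z[:,2],B[:,2],C[:,2],E[:,2]]);y+=p
M=np.vstack(rows);x,r,k,s=np.linalg.lstsq(M,np.array(y),rcond=None);print(x.round(4),s.round(3),(M@x-y).round(4))
E
```

```text
[0.0747 0.3245 0.5651 0.3813 0.5042] [3.673 2.    1.511 0.471 0.076] [ 0.0058 -0.0343  0.0149 -0.0038  0.0089  0.0021 -0.0023  0.0154 -0.0079
  0.0027  0.0029 -0.0091]
```

```bash
cat > d.py <<'E'
import sys
from h import *
o=observe();R=Ro.from_euler('xyz',o['tool_rot']).as_matrix()
t=np.array([float(v) for v in sys.argv[1:4]])
d=R.T@(t-o['tool_pos'])*1000
print('total tool mm',d.round(1),'dist',np.linalg.norm(d).round(1))
open('log.txt','a').write(repr((o['qpos'].tolist(),o['tool_pos'].tolist()))+'\n')
E
python3 d.py .4 -.3 .55
python3 - <<'E'
from h import *
R=Ro.from_euler('xyz',observe()['tool_rot']).as_matrix()
print((R.T@np.array([0,400,0])).round())
E
```

```text
total tool mm [ 173.7   10.  -269.5] dist 320.8
[ -42. -372. -142.]
```

Emit:
send_rows([
  {"hand": 1, "slide": [25, 1, -38], "spin": 0},
  {"hand": 1, "slide": [25, 1, -38], "spin": 0},
  {"hand": 1, "slide": [25, 1, -38], "spin": 0},
  {"hand": 1, "slide": [25, 1, -38], "spin": 0},
  {"hand": 1, "slide": [25, 1, -38], "spin": 0},
  {"hand": 1, "slide": [25, 1, -38], "spin": 0},
  {"hand": 1, "slide": [25, 1, -38], "spin": 0},
])

```text
time: 3.5
tool_pos: [0.3877, -0.2978, 0.5643]
tool_rot: [1.59, 1.419, -1.2]
contact_force: [0.4, -0.1, -0.1]
opening: 0.0918
```

```bash
python3 s.py; python3 d.py .4 .1 .55
```

```text
3.5 [ 0.3877 -0.2978  0.5643] q [-0.77   0.186  0.835 -0.069  1.981  0.417] F [ 0.4 -0.1 -0.1] op 0.0918
[[ 0.055  0.34  -0.939]
 [-0.141 -0.928 -0.345]
 [-0.988  0.151 -0.003]]
total tool mm [ -41.3 -367.2 -148.5] dist 398.3
```

Emit:
send_rows([
  {"hand": 1, "slide": [-5, -46, -18], "spin": 0},
  {"hand": 1, "slide": [-5, -46, -18], "spin": 0},
  {"hand": 1, "slide": [-5, -46, -18], "spin": 0},
  {"hand": 1, "slide": [-5, -46, -18], "spin": 0},
  {"hand": 1, "slide": [-5, -46, -18], "spin": 0},
  {"hand": 1, "slide": [-5, -46, -18], "spin": 0},
  {"hand": 1, "slide": [-5, -46, -18], "spin": 0},
  {"hand": 1, "slide": [-5, -46, -18], "spin": 0},
])

```text
time: 4.3
tool_pos: [0.3923, 0.1006, 0.5467]
tool_rot: [1.608, 1.43, -1.186]
contact_force: [1.3, 0.1, 0.1]
opening: 0.0916
```

```bash
python3 s.py; python3 d.py .12 .42 .6
```

```text
4.3 [0.3923 0.1006 0.5467] q [ 0.17   0.071  1.02  -0.153  2.015  1.325] F [1.3 0.1 0.1] op 0.0916
[[ 0.053  0.337 -0.94 ]
 [-0.13  -0.931 -0.341]
 [-0.99   0.141 -0.005]]
total tool mm [-108.8 -381.7  146.7] dist 423.1
```

Emit:
send_rows([
  {"hand": 1, "slide": [-13, -46, 18], "spin": 0},
  {"hand": 1, "slide": [-13, -46, 18], "spin": 0},
  {"hand": 1, "slide": [-13, -46, 18], "spin": 0},
  {"hand": 1, "slide": [-13, -46, 18], "spin": 0},
  {"hand": 1, "slide": [-13, -46, 18], "spin": 0},
  {"hand": 1, "slide": [-13, -46, 18], "spin": 0},
  {"hand": 1, "slide": [-13, -46, 18], "spin": 0},
  {"hand": 1, "slide": [-13, -46, 18], "spin": 0},
])

```text
time: 5.1
tool_pos: [0.1287, 0.3957, 0.5993]
tool_rot: [1.659, 1.438, -1.134]
contact_force: [1.4, 1.2, 0.1]
opening: 0.092
```

```bash
python3 s.py; python3 d.py .12 .42 .6
```

```text
5.1 [0.1287 0.3957 0.5993] q [ 1.149  0.228  0.675 -0.138  2.321  2.282] F [1.4 1.2 0.1] op 0.092
[[ 0.056  0.338 -0.94 ]
 [-0.12  -0.932 -0.342]
 [-0.991  0.132 -0.012]]
total tool mm [ -4.1 -25.5  -0.2] dist 25.8
```

Emit:
send_rows([
  {"hand": 1, "slide": [-15, -25, 40], "spin": 0},
  {"hand": 1, "slide": [-15, -25, 40], "spin": 0},
  {"hand": 1, "slide": [-15, -25, 40], "spin": 0},
  {"hand": 1, "slide": [-20, -25, 40], "spin": 0},
])

```text
time: 5.5
tool_pos: [-0.0528, 0.4394, 0.6463]
tool_rot: [1.65, 1.438, -1.142]
contact_force: [1.3, 1.8, 1.0]
opening: 0.0923
```

```bash
python3 s.py; python3 d.py 0 .42 .6
```

```text
5.5 [-0.0528  0.4394  0.6463] q [ 1.558  0.447  0.173 -0.118  2.64   2.679] F [1.3 1.8 1. ] op 0.0923
[[ 0.055  0.339 -0.939]
 [-0.121 -0.932 -0.343]
 [-0.991  0.132 -0.01 ]]
total tool mm [ 51.1  29.9 -42.5] dist 72.9
```

Emit:
send_rows([
  {"hand": 1, "slide": [-50, 0, 0], "spin": 0},
  {"hand": 1, "slide": [-50, 0, 0], "spin": 0},
  {"hand": 1, "slide": [-50, 0, 0], "spin": 0},
  {"hand": 1, "slide": [-50, 0, 0], "spin": 0},
  {"hand": 1, "slide": [-50, 0, 0], "spin": 0},
  {"hand": 1, "slide": [-50, 0, 0], "spin": 0},
  {"hand": 1, "slide": [-50, 0, 0], "spin": 0},
  {"hand": 1, "slide": [-50, 0, 0], "spin": 0},
])

```text
time: 6.3
tool_pos: [-0.0565, 0.3615, 0.7367]
tool_rot: [-2.417, 1.406, 1.088]
contact_force: [-0.2, -0.3, 0.1]
opening: 0.0917
```

```bash
python3 s.py; python3 d.py 0 .42 .6
```

```text
6.3 [-0.0565  0.3615  0.7367] q [ 1.585  0.297  0.036 -0.169  2.657  2.636] F [-0.2 -0.3  0.1] op 0.0917
[[ 0.076  0.36  -0.93 ]
 [ 0.145 -0.927 -0.347]
 [-0.986 -0.109 -0.123]]
total tool mm [147.6 -19.  -56.1] dist 159.1
```

Emit:
send_rows([
  {"hand": 1, "slide": [-45, 20, 7], "spin": 0},
  {"hand": 1, "slide": [-45, 20, 7], "spin": 0},
  {"hand": 1, "slide": [-45, 20, 7], "spin": 0},
  {"hand": 1, "slide": [-45, 20, 7], "spin": 0},
  {"hand": 1, "slide": [-45, 20, 7], "spin": 0},
  {"hand": 1, "slide": [-45, 20, 7], "spin": 0},
  {"hand": 1, "slide": [-45, 20, 7], "spin": 0},
  {"hand": 1, "slide": [-45, 20, 7], "spin": 0},
])

```text
time: 7.1
tool_pos: [-0.0749, 0.1513, 0.8171]
tool_rot: [-2.213, 1.128, 1.277]
contact_force: [-0.8, -0.8, -0.6]
opening: 0.0917
```

```bash
python3 s.py; python3 d.py 0 .42 .6
```

```text
7.1 [-0.0749  0.1513  0.8171] q [ 2.244  0.031  0.036 -0.86   2.658  2.619] F [-0.8 -0.8 -0.6] op 0.0917
[[ 0.124  0.363 -0.923]
 [ 0.41  -0.866 -0.285]
 [-0.904 -0.343 -0.256]]
total tool mm [ 315.6 -131.1  -90.2] dist 353.4
```

```bash
cat > fit.py <<'E'
from fk import *; from data import D
D=[D[0]]+[eval(l) for l in open('log.txt')]
def MM(q):
    Z=A('z',q[0]);B=Z@A('y',q[1]);C=Z@A('y',q[1]+q[2]);E=rot(q);W=Z@A('y',q[1]+q[2])@A('z',q[3])
    return np.c_[Z[:,0],Z[:,1],Z[:,2],B[:,2],C[:,0],C[:,2],E[:,2]]
def fit():
    M=np.vstack([MM(q) for q,p in D]);y=np.hstack([p for q,p in D])
    x,r,k,s=np.linalg.lstsq(M,y,rcond=None); return x,s,(M@x-y)
x,s,e=fit()
if __name__=='__main__': print(x.round(4),s.round(3),abs(e).max())
E
python3 fit.py; python3 d.py -.05 .36 .74
```

```text
[-0.      0.0764  0.2229  0.5062  0.0465  0.3796  0.3181] [5.474 3.909 2.837 1.205 1.035 0.332 0.265] 3.160137762581172e-09
total tool mm [ 158.3 -145.3  -62.8] dist 223.8
```

```bash
cat > ik.py <<'E'
from fit import *
from scipy.optimize import least_squares
lo=np.array([-2.53,-.77,.04,-1,.28,-3.11]);hi=np.array([2.53,2.02,2.7,4.14,2.66,3.11])
TT=np.array([[0,-1,0],[0,0,-1],[1,0,0.]])  # rot^T R
def fk(q): return MM(q)@x, rot(q)@TT
def ik(p,R,seeds=12):
    best=None
    rng=np.random.default_rng(0)
    for i in range(seeds):
        q0=np.array([np.arctan2(p[1],p[0])-.1,.3,1.5,0,1.3,0])+rng.normal(0,.5,6)*(i>0)
        f=lambda q:np.r_[(fk(q)[0]-p)*5,Ro.from_matrix(fk(q)[1].T@R).as_rotvec()]
        s=least_squares(f,np.clip(q0,lo+.02,hi-.02),bounds=(lo,hi))
        if best is None or s.cost<best.cost: best=s
        if best.cost<1e-12: break
    return best.x,best.cost**.5
def Rt(xd,zd):
    xd=xd/np.linalg.norm(xd);zd=zd-xd*(zd@xd);zd/=np.linalg.norm(zd);return np.c_[xd,np.cross(zd,xd),zd]
E
python3 - <<'E'
from ik import *
b=.07
yb=np.array([-np.sin(b),np.cos(b),0]);xb=np.array([np.cos(b),np.sin(b),0])
for f in (.45,.6,.8,1.,1.2):
  for name,zd,p in(('grasp-',-xb,(.62,-.12,.075)),('grasp+',xb,(.62,-.12,.075)),('push y',yb*np.cos(f)+np.array([0,0,np.sin(f)]),(.6,.05,.088)),('push-y',-yb*np.cos(f)-np.array([0,0,np.sin(f)]),(.6,.05,.088))):
    R=Rt(yb*np.sin(f)-np.array([0,0,np.cos(f)]),zd)
    q,c=ik(np.array(p),R);print(f,name,q.round(2),round(c,4))
E
```

```text
0.45 grasp- [-0.5   0.79  1.26  0.38  1.36  0.87] 0.0
0.45 grasp+ [-0.5   0.79  1.26  0.38  1.36 -2.27] 0.0
0.45 push y [-0.27  0.68  1.46  0.46  1.2   2.59] 0.0
0.45 push-y [-0.27  0.68  1.46  0.46  1.2  -0.55] 0.0
0.6 grasp- [-0.55  0.85  1.2   0.48  1.48  0.81] 0.0
0.6 grasp+ [-0.55  0.85  1.2   0.48  1.48 -2.33] 0.0
0.6 push y [-0.33  0.72  1.45  0.57  1.28  2.49] 0.0
0.6 push-y [-0.33  0.72  1.45  0.57  1.28 -0.65] 0.0
0.8 grasp- [-0.61  0.94  1.13  0.6   1.63  0.76] 0.0
0.8 grasp+ [-0.61  0.94  1.13  0.6   1.63 -2.39] 0.0
0.8 push y [-0.4   0.8   1.42  0.71  1.41  2.37] 0.0
0.8 push-y [-0.4   0.8   1.42  0.71  1.41 -0.77] 0.0
1.0 grasp- [-0.65  1.04  1.05  0.71  1.78  0.73] 0.0
1.0 grasp+ [-0.65  1.04  1.05  0.71  1.78 -2.41] 0.0
1.0 push y [-0.45  0.89  1.39  0.82  1.54  2.29] 0.0
1.0 push-y [-0.45  0.89  1.39  0.82  1.54 -0.85] 0.0
1.2 grasp- [-0.68  1.15  0.98  0.82  1.92  0.73] 0.0
1.2 grasp+ [-0.68  1.15  0.98  0.82  1.92 -2.41] 0.0
1.2 push y [-0.49  0.99  1.35  0.92  1.68  2.23] 0.0
1.2 push-y [-0.49  0.99  1.35  0.92  1.68 -0.91] 0.0
```

Emit:
send_rows([
  {"hand": 1, "slide": [32, -29, -12], "spin": 0},
  {"hand": 1, "slide": [32, -29, -12], "spin": 0},
  {"hand": 1, "slide": [32, -29, -12], "spin": 0},
  {"hand": 1, "slide": [32, -29, -12], "spin": 0},
  {"hand": 1, "slide": [32, -29, -12], "spin": 0},
])

```text
time: 7.6
tool_pos: [-0.0671, 0.3232, 0.763]
tool_rot: [-2.171, 1.077, 1.378]
contact_force: [0.2, 0.2, -0.1]
opening: 0.0921
```

```bash
python3 s.py; python3 d.py 0 .36 .75
```

```text
7.6 [-0.0671  0.3232  0.763 ] q [ 1.68  -0.064  0.545 -0.172  2.178  2.71 ] F [ 0.2  0.2 -0.1] op 0.0921
[[ 0.091  0.415 -0.905]
 [ 0.466 -0.821 -0.33 ]
 [-0.88  -0.391 -0.268]]
total tool mm [ 34.7   2.7 -69.4] dist 77.6
```

Emit:
send_rows([
  {"hand": 1, "slide": [-46, -8, -10], "spin": 0},
  {"hand": 1, "slide": [-46, -8, -10], "spin": 0},
  {"hand": 1, "slide": [-46, -8, -10], "spin": 0},
  {"hand": 1, "slide": [-46, -8, -10], "spin": 0},
  {"hand": 1, "slide": [-46, -8, -10], "spin": 0},
  {"hand": 1, "slide": [-46, -8, -10], "spin": 0},
  {"hand": 1, "slide": [-46, -8, -10], "spin": 0},
  {"hand": 1, "slide": [-46, -8, -10], "spin": 0},
])

```text
time: 8.4
tool_pos: [-0.0319, 0.2023, 0.8316]
tool_rot: [-2.163, 1.059, 1.397]
contact_force: [0.2, -0.4, -0.6]
opening: 0.0918
```

```bash
python3 s.py; python3 d.py 0 .36 .75
```

```text
8.4 [-0.0319  0.2023  0.8316] q [ 0.869 -0.069  0.036  0.559  2.657  2.585] F [ 0.2 -0.4 -0.6] op 0.0918
[[ 0.085  0.425 -0.901]
 [ 0.483 -0.809 -0.336]
 [-0.872 -0.407 -0.273]]
total tool mm [149.9 -80.8 -59.4] dist 180.4
```

```bash
python3 d.py 0 .6 .6
python3 - <<'E'
from ik import *
from h import observe
o=observe();R=Ro.from_euler('xyz',o['tool_rot']).as_matrix()
for y in (.5,.6,.7,.75,.8,.85,.9,.95): 
    q,c=ik(np.array([0,y,.6]),R,4);print(y,q.round(2),round(c,4))
E
```

```text
total tool mm [ 396.5 -214.   -99. ] dist 461.3
0.5 [ 1.43 -0.03  1.08 -0.01  1.58  2.58] 0.0
0.6 [ 1.46  0.18  0.84 -0.03  1.6   2.6 ] 0.0
0.7 [ 1.48  0.43  0.48 -0.04  1.72  2.62] 0.0
0.75 [ 1.49  0.63  0.12 -0.05  1.88  2.61] 0.0
0.8 [ 1.49  0.7   0.04 -0.04  1.82  2.62] 0.06
0.85 [ 1.49  0.73  0.04 -0.03  1.7   2.62] 0.1275
0.9 [ 1.49  0.77  0.04 -0.03  1.59  2.62] 0.1967
0.95 [ 1.49  0.81  0.04 -0.02  1.46  2.62] 0.2683
```

Emit:
send_rows([
  {"hand": 1, "slide": [43, -23, -11], "spin": 0},
  {"hand": 1, "slide": [43, -23, -11], "spin": 0},
  {"hand": 1, "slide": [43, -23, -11], "spin": 0},
  {"hand": 1, "slide": [43, -23, -11], "spin": 0},
  {"hand": 1, "slide": [43, -23, -11], "spin": 0},
  {"hand": 1, "slide": [43, -23, -11], "spin": 0},
  {"hand": 1, "slide": [43, -23, -11], "spin": 0},
  {"hand": 1, "slide": [43, -23, -11], "spin": 0},
])

```text
time: 9.2
tool_pos: [0.0037, 0.506, 0.6853]
tool_rot: [-2.11, 0.985, 1.404]
contact_force: [-0.3, -0.2, -0.2]
opening: 0.0916
```

```bash
python3 s.py; python3 d.py 0.02 .9 .6
```

```text
9.2 [0.0037 0.506  0.6853] q [ 1.416  0.026  0.805 -0.006  1.725  2.611] F [-0.3 -0.2 -0.2] op 0.0916
[[ 0.092  0.388 -0.917]
 [ 0.545 -0.79  -0.28 ]
 [-0.833 -0.474 -0.284]]
total tool mm [ 287.3 -264.6 -101.1] dist 403.4
```

Emit:
send_rows([
  {"hand": 1, "slide": [29, -38, -13], "spin": 0},
  {"hand": 1, "slide": [29, -38, -13], "spin": 0},
  {"hand": 1, "slide": [29, -38, -13], "spin": 0},
  {"hand": 1, "slide": [29, -38, -13], "spin": 0},
  {"hand": 1, "slide": [29, -38, -13], "spin": 0},
  {"hand": 1, "slide": [29, -38, -13], "spin": 0},
  {"hand": 1, "slide": [29, -38, -13], "spin": 0},
  {"hand": 1, "slide": [29, -38, -13], "spin": 0},
])

```text
time: 10.0
tool_pos: [0.0108, 0.8192, 0.6065]
tool_rot: [-2.097, 0.901, 1.413]
contact_force: [0.6, -0.1, -0.3]
opening: 0.0916
```

```bash
python3 s.py; python3 d.py 0.02 .9 .6
```

```text
10.0 [0.0108 0.8192 0.6065] q [ 1.48   0.706  0.037 -0.042  1.729  2.661] F [ 0.6 -0.1 -0.3] op 0.0916
[[ 0.097  0.39  -0.916]
 [ 0.613 -0.748 -0.253]
 [-0.784 -0.537 -0.312]]
total tool mm [ 55.5 -53.3 -26.8] dist 81.5
```

Emit:
send_rows([
  {"hand": 1, "slide": [30, -38, -13], "spin": 0},
  {"hand": 1, "slide": [30, -38, -13], "spin": 0},
  {"hand": 1, "slide": [30, -38, -13], "spin": 0},
  {"hand": 1, "slide": [30, -38, -13], "spin": 0},
])

```text
time: 10.4
tool_pos: [0.0166, 0.9236, 0.5475]
tool_rot: [-2.08, 0.78, 1.431]
contact_force: [0.3, 0.5, -0.9]
opening: 0.0917
```

```bash
python3 s.py; python3 d.py 0.3 .5 .45
```

```text
10.4 [0.0166 0.9236 0.5475] q [ 1.483  0.835  0.037 -0.037  1.48   2.672] F [ 0.3  0.5 -0.9] op 0.0917
[[ 0.099  0.397 -0.912]
 [ 0.704 -0.676 -0.218]
 [-0.704 -0.62  -0.347]]
total tool mm [-201.3  459.6 -132.3] dist 518.9
```

```bash
cat > plan.py <<'E'
# usage: plan.py x y z n spin_per_row
import sys
from h import *
o=observe();R=Ro.from_euler('xyz',o['tool_rot']).as_matrix()
t=np.array([float(v) for v in sys.argv[1:4]]);n=int(sys.argv[4]);s=float(sys.argv[5])
st=(t-o['tool_pos'])/n*1000
for i in range(n):
    print((R.T@st).round().tolist()); R=R@Ro.from_euler('x',s).as_matrix()
print('step',np.linalg.norm(st).round(1)); print('x',R[:,0].round(3),'y',R[:,1].round(3))
open('log.txt','a').write(repr((o['qpos'].tolist(),o['tool_pos'].tolist()))+'\n')
E
python3 plan.py .25 .65 .45 8 -.13
```

```text
[-13.0, 42.0, -15.0]
[-13.0, 44.0, -9.0]
[-13.0, 45.0, -4.0]
[-13.0, 45.0, 2.0]
[-13.0, 44.0, 8.0]
[-13.0, 43.0, 14.0]
[-13.0, 41.0, 19.0]
[-13.0, 38.0, 24.0]
step 46.6
x [ 0.099  0.704 -0.704] y [ 0.988 -0.154 -0.015]
```

Emit:
send_rows([
  {"hand": 1, "slide": [-13, 42, -15], "spin": -0.13},
  {"hand": 1, "slide": [-13, 44, -9], "spin": -0.13},
  {"hand": 1, "slide": [-13, 45, -4], "spin": -0.13},
  {"hand": 1, "slide": [-13, 45, 2], "spin": -0.13},
  {"hand": 1, "slide": [-13, 44, 8], "spin": -0.13},
  {"hand": 1, "slide": [-13, 43, 14], "spin": -0.13},
  {"hand": 1, "slide": [-13, 41, 19], "spin": -0.13},
  {"hand": 1, "slide": [-13, 38, 24], "spin": -0.13},
])

```text
time: 11.2
tool_pos: [0.2033, 0.6758, 0.4579]
tool_rot: [-3.005, 0.772, 1.424]
contact_force: [0.7, 0.8, 0.4]
opening: 0.0918
```

```bash
python3 s.py; python3 plan.py .48 .33 .35 8 0
```

```text
11.2 [0.2033 0.6758 0.4579] q [1.05  0.189 1.366 0.354 0.855 1.202] F [0.7 0.8 0.4] op 0.0918
[[ 0.105  0.966 -0.235]
 [ 0.709 -0.238 -0.664]
 [-0.697 -0.097 -0.71 ]]
[-18.0, 45.0, 30.0]
[-18.0, 45.0, 30.0]
[-18.0, 45.0, 30.0]
[-18.0, 45.0, 30.0]
[-18.0, 45.0, 30.0]
[-18.0, 45.0, 30.0]
[-18.0, 45.0, 30.0]
[-18.0, 45.0, 30.0]
step 57.0
x [ 0.105  0.709 -0.697] y [ 0.966 -0.238 -0.097]
```

Emit:
send_rows([
  {"hand": 1, "slide": [-15, 39, 27], "spin": -0.02},
  {"hand": 1, "slide": [-15, 39, 27], "spin": -0.02},
  {"hand": 1, "slide": [-15, 39, 27], "spin": -0.02},
  {"hand": 1, "slide": [-15, 39, 27], "spin": -0.02},
  {"hand": 1, "slide": [-15, 39, 27], "spin": -0.02},
  {"hand": 1, "slide": [-15, 39, 27], "spin": 0},
  {"hand": 1, "slide": [-15, 39, 27], "spin": 0},
  {"hand": 1, "slide": [-15, 39, 27], "spin": 0},
])

```text
time: 12.0
tool_pos: [0.458, 0.3745, 0.3957]
tool_rot: [3.122, 0.741, 1.387]
contact_force: [0.3, 0.6, -0.4]
opening: 0.0918
```

```bash
python3 s.py; python3 plan.py .575 .09 .18 6 0
```

```text
12.0 [0.458  0.3745 0.3957] q [0.159 0.134 1.618 0.842 1.197 0.077] F [ 0.3  0.6 -0.4] op 0.0918
[[ 0.135  0.985 -0.104]
 [ 0.725 -0.169 -0.667]
 [-0.675  0.015 -0.737]]
[-7.0, 27.0, 56.0]
[-7.0, 27.0, 56.0]
[-7.0, 27.0, 56.0]
[-7.0, 27.0, 56.0]
[-7.0, 27.0, 56.0]
[-7.0, 27.0, 56.0]
step 62.6
x [ 0.135  0.725 -0.675] y [ 0.985 -0.169  0.015]
```

Emit:
send_rows([
  {"hand": 1, "slide": [-5, 20, 42], "spin": 0},
  {"hand": 1, "slide": [-5, 20, 42], "spin": 0},
  {"hand": 1, "slide": [-5, 20, 42], "spin": 0},
  {"hand": 1, "slide": [-5, 20, 42], "spin": 0},
  {"hand": 1, "slide": [-5, 20, 42], "spin": 0},
  {"hand": 1, "slide": [-5, 20, 42], "spin": 0},
  {"hand": 1, "slide": [-5, 20, 42], "spin": 0},
])

```text
time: 12.7
tool_pos: [0.5717, 0.1119, 0.2204]
tool_rot: [3.059, 0.737, 1.335]
contact_force: [0.7, 0.6, 0.3]
opening: 0.0916
```

```bash
python3 s.py; python3 plan.py .575 .085 .13 4 0
```

```text
12.7 [0.5717 0.1119 0.2204] q [-0.368  0.466  1.665  0.869  1.293 -0.591] F [0.7 0.6 0.3] op 0.0916
[[ 0.173  0.982 -0.077]
 [ 0.72  -0.179 -0.67 ]
 [-0.672  0.061 -0.738]]
[10.0, 1.0, 21.0]
[10.0, 1.0, 21.0]
[10.0, 1.0, 21.0]
[10.0, 1.0, 21.0]
step 23.6
x [ 0.173  0.72  -0.672] y [ 0.982 -0.179  0.061]
```

Emit:
send_rows([
  {"hand": 1, "slide": [12, 2, 18], "spin": 0.08},
  {"hand": 1, "slide": [12, 0, 18], "spin": 0},
  {"hand": 1, "slide": [12, 0, 18], "spin": 0},
  {"hand": 1, "slide": [12, 0, 18], "spin": 0},
  {"hand": 1, "slide": [0, 0, 0], "spin": 0},
])

```text
time: 13.2
tool_pos: [0.5782, 0.0866, 0.1386]
tool_rot: [3.114, 0.742, 1.303]
contact_force: [-0.2, 0.5, 0.6]
opening: 0.0922
```

```bash
python3 s.py; python3 plan.py .575 .09 .0945 3 0
python3 - <<'E'
from h import *
p=vision.read_camera('scene');cv2.imwrite('pics/s1.png',p['pixels'][100:360,120:480].repeat(2,0).repeat(2,1))
E
```

```text
13.2 [0.5782 0.0866 0.1386] q [-0.407  0.587  1.725  0.91   1.18  -0.688] F [-0.2  0.5  0.6] op 0.0922
[[ 0.195  0.969 -0.152]
 [ 0.71  -0.247 -0.659]
 [-0.676  0.021 -0.737]]
[11.0, -2.0, 10.0]
[11.0, -2.0, 10.0]
[11.0, -2.0, 10.0]
step 14.8
x [ 0.195  0.71  -0.676] y [ 0.969 -0.247  0.021]
```

View pics/s1.png

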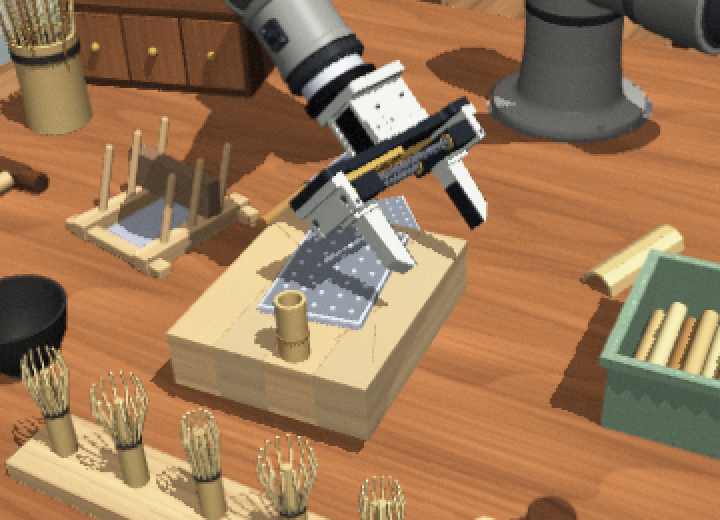

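Emit:
send_rows([
  {"hand": 1, "slide": [13, -2, 9], "spin": 0.02},
  {"hand": 1, "slide": [13, -2, 10], "spin": 0},
  {"hand": 1, "slide": [11, -2, 9], "spin": 0},
  {"hand": 1, "slide": [0, 0, 0], "spin": 0},
])

```text
time: 13.65
tool_pos: [0.5785, 0.0961, 0.0978]
tool_rot: [3.117, 0.743, 1.289]
contact_force: [0.7, 0.4, -0.5]
opening: 0.0917
```

```bash
python3 s.py; python3 plan.py .6 .01 .0945 5 0
```

```text
13.65 [0.5785 0.0961 0.0978] q [-0.391  0.647  1.765  0.962  1.103 -0.759] F [ 0.7  0.4 -0.5] op 0.0917
[[ 0.205  0.965 -0.164]
 [ 0.707 -0.262 -0.657]
 [-0.677  0.018 -0.736]]
[-11.0, 9.0, 11.0]
[-11.0, 9.0, 11.0]
[-11.0, 9.0, 11.0]
[-11.0, 9.0, 11.0]
[-11.0, 9.0, 11.0]
step 17.8
x [ 0.205  0.707 -0.677] y [ 0.965 -0.262  0.018]
```

Emit:
send_rows([
  {"hand": 1, "slide": [-8, 7, 14], "spin": 0},
  {"hand": 1, "slide": [-10, 7, 12], "spin": 0},
  {"hand": 1, "slide": [-10, 7, 11], "spin": 0},
  {"hand": 1, "slide": [-10, 7, 11], "spin": 0},
  {"hand": 1, "slide": [-10, 7, 11], "spin": 0},
])

```text
time: 14.15
tool_pos: [0.5939, 0.0135, 0.0929]
tool_rot: [3.117, 0.731, 1.294]
contact_force: [1.1, 4.5, 5.5]
opening: 0.0917
```

```bash
python3 s.py; python3 plan.py .595 -.03 .0945 4 0
python3 - <<'E'
from h import *
p=vision.read_camera('scene');cv2.imwrite('pics/s2.png',p['pixels'][100:360,120:480].repeat(2,0).repeat(2,1))
E
```

```text
14.15 [0.5939 0.0135 0.0929] q [-0.519  0.711  1.645  0.879  1.218 -0.774] F [1.1 4.5 5.5] op 0.0917
[[ 0.203  0.966 -0.159]
 [ 0.716 -0.258 -0.648]
 [-0.667  0.018 -0.744]]
[-8.0, 3.0, 7.0]
[-8.0, 3.0, 7.0]
[-8.0, 3.0, 7.0]
[-8.0, 3.0, 7.0]
step 10.9
x [ 0.203  0.716 -0.667] y [ 0.966 -0.258  0.018]
```

View pics/s2.png

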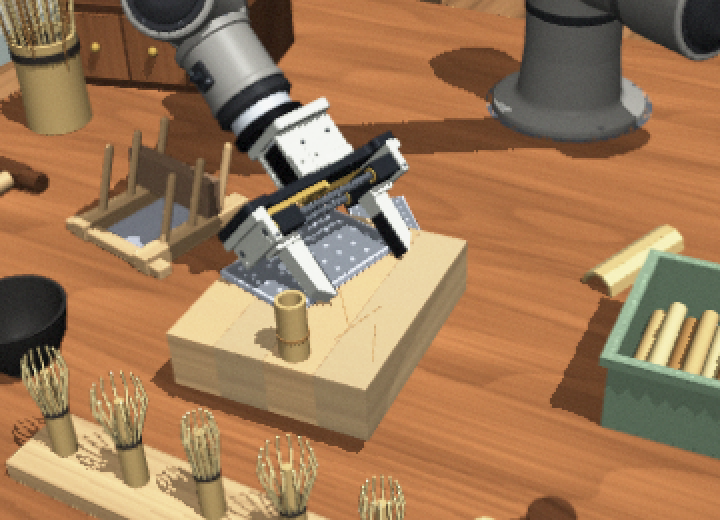

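Emit:
send_rows([
  {"hand": 1, "slide": [-9, 5, 9], "spin": 0},
  {"hand": 1, "slide": [-9, 5, 9], "spin": 0},
  {"hand": 1, "slide": [-9, 5, 9], "spin": 0},
])

```text
time: 14.5
tool_pos: [0.6001, -0.0338, 0.0933]
tool_rot: [3.115, 0.728, 1.289]
contact_force: [-0.5, 4.4, 3.8]
opening: 0.0918
```

```bash
cat > plate.py <<'E'
from h import *
# plate top points from both cams, low saturation z .088-.098, block frame
B=np.array([.6144,-.0232]);b=.0698
import sys
def look(names=('top','scene'),zl=.0865,zh=.1,save=None):
  out=[]
  for n in names:
    p=vision.read_camera(n);C=cloud(p);h=cv2.cvtColor(p['pixels'],cv2.COLOR_BGR2HSV)
    z=C[...,2]
    m=(h[...,1]<80)&(z>zl)&(z<zh)&(C[...,0]>.45)&(C[...,0]<.75)&(C[...,1]>-.25)&(C[...,1]<.1)
    m=cv2.morphologyEx(m.astype(np.uint8),cv2.MORPH_OPEN,np.ones((3,3)))
    k,l,s,_=cv2.connectedComponentsWithStats(m)
    if k<2: continue
    m=l==1+s[1:,4].argmax()
    q=C[m][:,:2]; r=cv2.minAreaRect((q*1000).astype(np.float32));bx=cv2.boxPoints(r)
    d=(np.array(r[0])/1000-B)@np.array([[np.cos(b),-np.sin(b)],[np.sin(b),np.cos(b)]])
    print(n,m.sum(),'rect',np.round(r[0]),np.round(r[1]),round(r[2],1),'block xy',(d*1000).round(1),'corners',bx.round().tolist(),'z',np.nanmedian(C[m][:,2]).round(4))
    if save: cv2.imwrite(f'pics/{save}_{n}.png',p['pixels'][100:360,160:520].repeat(2,0).repeat(2,1))
if __name__=='__main__': look(save=sys.argv[1])
E
python3 s.py;python3 plate.py p1
```

```text
14.5 [ 0.6001 -0.0338  0.0933] q [-0.585  0.742  1.572  0.838  1.281 -0.774] F [-0.5  4.4  3.8] op 0.0918
[[ 0.207  0.965 -0.159]
 [ 0.717 -0.261 -0.646]
 [-0.665  0.02  -0.746]]
top 418 rect [594. -62.] [26. 92.] 75.7 block xy [-23.2 -37.4] corners [[546.0, -63.0], [635.0, -86.0], [641.0, -61.0], [553.0, -38.0]] z 0.093
scene 1093 rect [562. -85.] [125.  81.] 54.7 block xy [-56.5 -58.3] corners [[493.0, -113.0], [559.0, -160.0], [631.0, -58.0], [565.0, -11.0]] z 0.0936
```

View pics/p1_top.png

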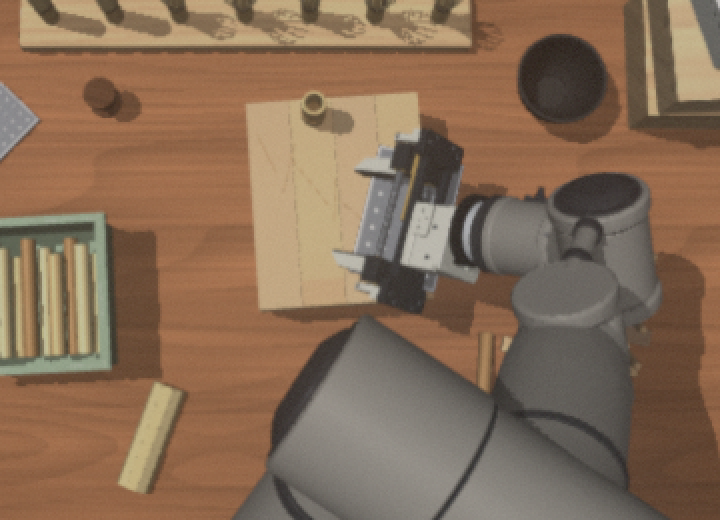

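Run:
```python
from h import *
p=vision.read_camera('top')
# intersect rays with z=.093
def at(uv,z):
    r=ray(p,uv);W=T(p)
    d=(W[:3,:3]@np.c_[r,np.ones(len(r))].T).T;s=(z-W[2,3])/d[:,2];return W[:3,3]+d*s[:,None]
big=cv2.resize(p['pixels'][150:280,300:420],None,fx=6,fy=6,interpolation=cv2.INTER_CUBIC)[:600];cv2.imwrite('pics/c1.png',big)
print(at([[339,242],[359,190],[340,246]],.093).round(3))
```

```text
[[ 0.516 -0.045  0.093]
 [ 0.635 -0.092  0.093]
 [ 0.507 -0.047  0.093]]
```

View pics/c1.png

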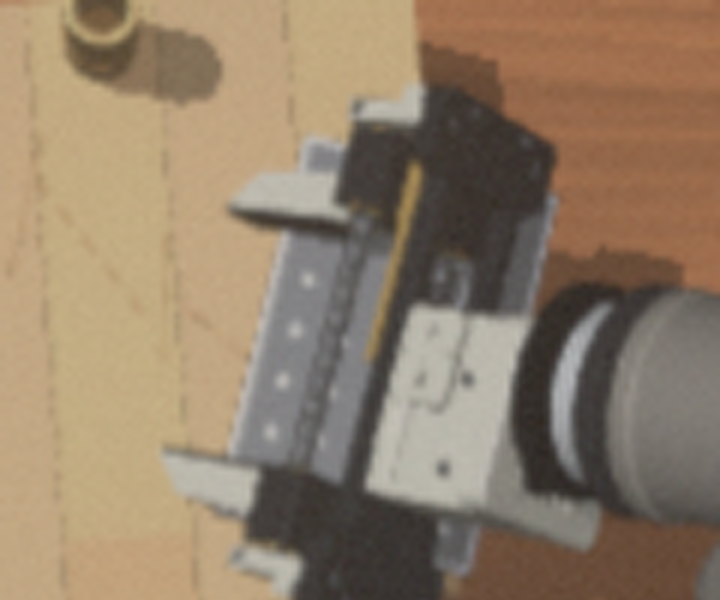

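Run:
```python
from h import *
p=vision.read_camera('top')
def at(uv,z):
    r=ray(p,uv);W=T(p)
    d=(W[:3,:3]@np.c_[r,np.ones(len(r))].T).T;s=(z-W[2,3])/d[:,2];return (W[:3,3]+d*s[:,None])[:,:2]
a=at([[300+v[0]/6,150+v[1]/6] for v in [(305,140),(470,575),(555,200),(475,560),(235,445),(288,235)]],.093);print(a.round(4))
c=(a[0]+a[1])/2
n=np.array([-.255,-.967]);l=(a[4]+a[5])/2;print('diag',np.linalg.norm(a[0]-a[1]),c,'edge dist',(c-l)@n, (a[2]-l)@n)
B=np.array([.6144,-.0232]);b=.0698
for cc in (c,l+n*.05): print((cc-B)@np.array([[np.cos(b),-np.sin(b)],[np.sin(b),np.cos(b)]]))
```

```text
[[ 0.6739 -0.0732]
 [ 0.5074 -0.1344]
 [ 0.6509 -0.1688]
 [ 0.5131 -0.1364]
 [ 0.5568 -0.0458]
 [ 0.6372 -0.0664]]
diag 0.17744472417503337 [ 0.59066186 -0.1037964 ] edge dist 0.04774833617553279 0.09519944971747103
[-0.0293014  -0.07874457]
[-0.03578089 -0.07892636]
```

Emit:
send_rows([
  {"hand": 1, "slide": [-7, 3, 7], "spin": 0},
  {"hand": 1, "slide": [0, 0, 0], "spin": 0},
])

```text
time: 14.9
tool_pos: [0.6009, -0.0445, 0.0932]
tool_rot: [3.113, 0.729, 1.287]
contact_force: [0.2, -2.4, 3.8]
opening: 0.0916
```

```bash
python3 s.py
```

```text
14.9 [ 0.6009 -0.0445  0.0932] q [-0.599  0.748  1.557  0.83   1.293 -0.776] F [ 0.2 -2.4  3.8] op 0.0916
[[ 0.209  0.965 -0.159]
 [ 0.716 -0.261 -0.647]
 [-0.666  0.022 -0.746]]
```

Emit:
send_rows([
  {"hand": 1, "slide": [0, 0, -25], "spin": 0},
  {"hand": 1, "slide": [0, 0, -45], "spin": 0},
  {"hand": 1, "slide": [-20, 0, -40], "spin": 0},
  {"hand": 1, "slide": [-40, 0, -25], "spin": 0},
  {"hand": 1, "slide": [-45, 0, -10], "spin": 0},
])

```text
time: 15.4
tool_pos: [0.6005, -0.0236, 0.2676]
tool_rot: [3.132, 0.733, 1.303]
contact_force: [0.7, -0.7, 0.2]
opening: 0.0919
```

```bash
python3 s.py;python3 plate.py p2
```

```text
15.4 [ 0.6005 -0.0236  0.2676] q [-0.566  0.521  1.422  0.79   1.531 -0.48 ] F [ 0.7 -0.7  0.2] op 0.0919
[[ 0.197  0.966 -0.169]
 [ 0.716 -0.259 -0.648]
 [-0.669  0.007 -0.743]]
top 266 rect [619. -97.] [ 15. 105.] 74.9 block xy [ -0.7 -73.7] corners [[566.0, -90.0], [667.0, -118.0], [671.0, -103.0], [570.0, -76.0]] z 0.093
scene 2346 rect [ 594. -110.] [104. 159.] 75.9 block xy [-26.7 -85.3] corners [[504.0, -141.0], [658.0, -180.0], [683.0, -79.0], [530.0, -40.0]] z 0.0934
```

View pics/p2_top.png

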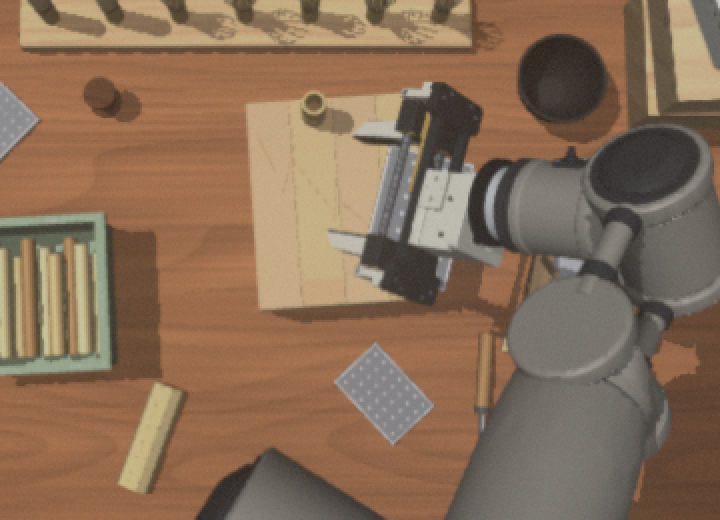

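View pics/p2_scene.png

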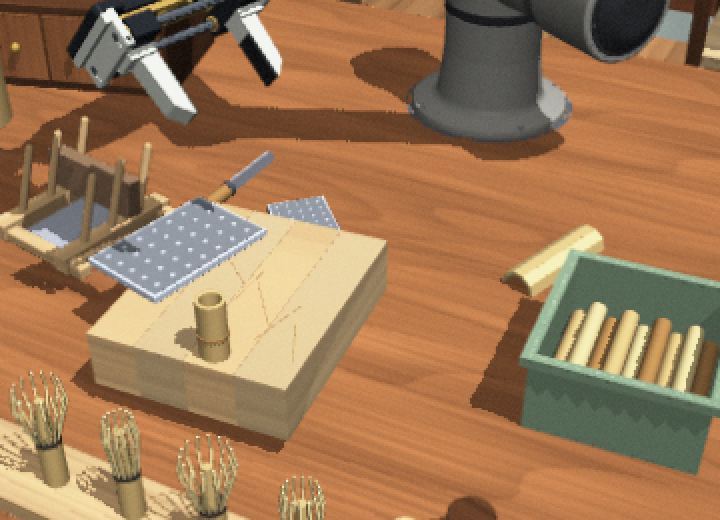

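```bash
python3 plan.py .57 -.20 .23 8 .15
```

```text
[-13.0, 2.0, 18.0]
[-13.0, 4.0, 18.0]
[-13.0, 7.0, 17.0]
[-13.0, 10.0, 16.0]
[-13.0, 12.0, 14.0]
[-13.0, 14.0, 12.0]
[-13.0, 15.0, 10.0]
[-13.0, 17.0, 8.0]
step 22.5
x [ 0.206  0.712 -0.671] y [ 0.195 -0.702 -0.685]
```

Emit:
send_rows([
  {"hand": 0.3, "slide": [-13, 2, 18], "spin": 0.149},
  {"hand": 0.3, "slide": [-13, 4, 18], "spin": 0.149},
  {"hand": 0.3, "slide": [-13, 7, 17], "spin": 0.149},
  {"hand": 0.3, "slide": [-13, 10, 16], "spin": 0.149},
  {"hand": 0.3, "slide": [-13, 12, 14], "spin": 0.149},
  {"hand": 0.3, "slide": [-13, 14, 12], "spin": 0.149},
  {"hand": 0.3, "slide": [-13, 15, 10], "spin": 0.149},
  {"hand": 0.3, "slide": [-13, 17, 8], "spin": 0.149},
])

```text
time: 16.3
tool_pos: [0.5673, -0.2063, 0.2223]
tool_rot: [-1.955, 0.742, 1.296]
contact_force: [0.1, 0.2, 1.2]
opening: 0.0594
```

```bash
python3 s.py;python3 plan.py .566 -.205 .18 6 .1
```

```text
16.3 [ 0.5673 -0.2063  0.2223] q [-0.824  0.685  1.247  0.686  1.692  0.55 ] F [0.1 0.2 1.2] op 0.0594
[[ 0.2    0.19  -0.961]
 [ 0.709 -0.705  0.008]
 [-0.676 -0.683 -0.276]]
[5.0, 5.0, 2.0]
[5.0, 5.0, 2.0]
[5.0, 5.0, 1.0]
[5.0, 5.0, 1.0]
[5.0, 5.0, 0.0]
[5.0, 5.0, -0.0]
step 7.1
x [ 0.2    0.709 -0.676] y [-0.386 -0.577 -0.72 ]
```

Emit:
send_rows([
  {"hand": 0.3, "slide": [5, 7, 3], "spin": 0.128},
  {"hand": 0.3, "slide": [5, 7, 2], "spin": 0.128},
  {"hand": 0.3, "slide": [5, 7, 1], "spin": 0.128},
  {"hand": 0.3, "slide": [0, 0, 0], "spin": 0},
])

```text
time: 16.7
tool_pos: [0.5638, -0.2139, 0.1871]
tool_rot: [-1.542, 0.744, 1.298]
contact_force: [-1.1, 0.5, -0.3]
opening: 0.0597
```

```bash
cat > tgt.py <<'E'
from h import *
o=observe();R=Ro.from_euler('xyz',o['tool_rot']).as_matrix();x,y,z=R.T
E=np.array([.580,-.159,.085]);W=o['opening']
for back,off in((26,4),(26,0)):
    P=E+x*back/1000+y*off/1000; t=P-y*W/2
    print('tcp',t.round(4),'tool mm',(R.T@(t-o['tool_pos'])*1000).round(1))
# body corners
for a in (66,100):
  for s in(-1,1): print('body low',(t-x*a/1000+y*.095+z*s*.0375).round(3))
E
python3 s.py; python3 tgt.py; python3 plate.py p3
```

```text
16.7 [ 0.5638 -0.2139  0.1871] q [-0.835  0.724  1.273  0.675  1.648  0.912] F [-1.1  0.5 -0.3] op 0.0597
[[ 0.199 -0.211 -0.957]
 [ 0.709 -0.644  0.289]
 [-0.677 -0.736  0.021]]
tcp [ 0.5906 -0.1239  0.0864] tool mm [137.3  10.5  -1.8]
tcp [ 0.5915 -0.1213  0.0894] tool mm [137.3   6.5  -1.8]
body low [ 0.594 -0.24   0.063]
body low [ 0.522 -0.218  0.065]
body low [ 0.587 -0.264  0.086]
body low [ 0.516 -0.243  0.088]
top 2864 rect [ 593. -111.] [102. 151.] 75.9 block xy [-27.4 -86.3] corners [[507.0, -142.0], [654.0, -179.0], [679.0, -80.0], [532.0, -43.0]] z 0.0926
scene 2359 rect [ 593. -111.] [106. 159.] 76.0 block xy [-27.4 -86. ] corners [[503.0, -143.0], [658.0, -182.0], [683.0, -79.0], [529.0, -40.0]] z 0.0934
```

View pics/p3_scene.png

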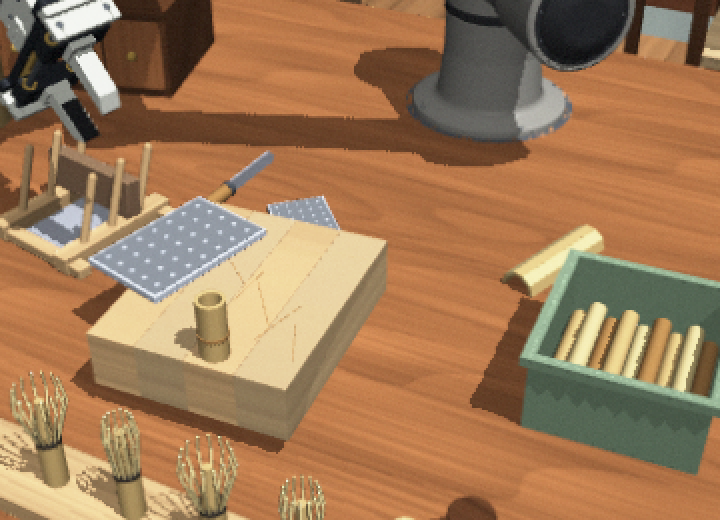

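Emit:
send_rows([
  {"hand": 0.3, "slide": [35, 4, 0], "spin": 0},
  {"hand": 0.3, "slide": [35, 4, -1], "spin": 0},
  {"hand": 0.3, "slide": [30, 2, 0], "spin": 0},
  {"hand": 0.3, "slide": [0, 0, 0], "spin": 0},
])

```text
time: 17.2
tool_pos: [0.5851, -0.1495, 0.1129]
tool_rot: [-1.569, 0.748, 1.29]
contact_force: [-0.3, 0.2, -0.1]
opening: 0.0595
```

```bash
sed -i 's/E=np.array.*085\])/E=np.array([.5808,-.1595,.085])/' tgt.py; python3 s.py; python3 tgt.py; python3 plate.py p4
```

```text
17.2 [ 0.5851 -0.1495  0.1129] q [-0.742  0.771  1.414  0.723  1.445  0.831] F [-0.3  0.2 -0.1] op 0.0595
[[ 0.203 -0.19  -0.961]
 [ 0.704 -0.653  0.278]
 [-0.68  -0.733  0.001]]
tcp [ 0.591  -0.1244  0.0862] tool mm [37.   2.   1.3]
tcp [ 0.5917 -0.1218  0.0891] tool mm [37.  -2.   1.3]
body low [ 0.596 -0.241  0.064]
body low [ 0.524 -0.22   0.064]
body low [ 0.589 -0.265  0.087]
body low [ 0.517 -0.244  0.088]
top 2642 rect [ 593. -112.] [100. 152.] 76.1 block xy [-27.8 -87. ] corners [[507.0, -142.0], [654.0, -179.0], [679.0, -81.0], [531.0, -45.0]] z 0.0927
scene 2357 rect [ 593. -111.] [105. 160.] 76.0 block xy [-27.  -85.7] corners [[503.0, -142.0], [658.0, -181.0], [684.0, -79.0], [529.0, -40.0]] z 0.0934
```

View pics/p4_scene.png

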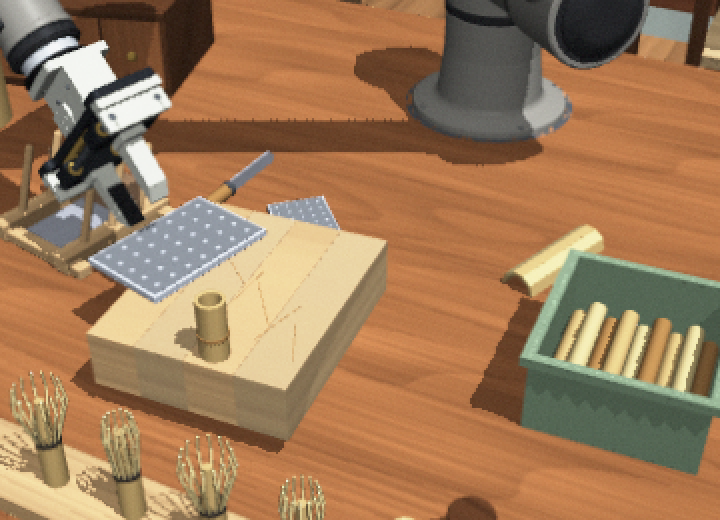

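Emit:
send_rows([
  {"hand": 0.3, "slide": [19, 2, 1], "spin": 0},
  {"hand": 0.3, "slide": [19, 1, 1], "spin": 0},
  {"hand": 0.3, "slide": [0, 0, 0], "spin": 0},
])

```text
time: 17.6
tool_pos: [0.594, -0.1324, 0.0915]
tool_rot: [-1.593, 0.755, 1.27]
contact_force: [-1.0, 0.1, -0.2]
opening: 0.0598
```

```bash
python3 s.py; python3 tgt.py; python3 plate.py p5
```

```text
17.6 [ 0.594  -0.1324  0.0915] q [-0.713  0.787  1.448  0.748  1.377  0.803] F [-1.   0.1 -0.2] op 0.0598
[[ 0.216 -0.181 -0.959]
 [ 0.696 -0.661  0.281]
 [-0.685 -0.728 -0.016]]
tcp [ 0.5911 -0.1243  0.086 ] tool mm [ 8.7 -0.8  5.2]
tcp [ 0.5918 -0.1217  0.089 ] tool mm [ 8.7 -4.8  5.2]
body low [ 0.596 -0.241  0.066]
body low [ 0.524 -0.22   0.064]
body low [ 0.589 -0.265  0.089]
body low [ 0.517 -0.243  0.088]
top 2259 rect [ 593. -112.] [100. 151.] 76.0 block xy [-27.9 -86.9] corners [[507.0, -142.0], [654.0, -179.0], [678.0, -81.0], [531.0, -45.0]] z 0.0927
scene 2375 rect [ 590. -126.] [136. 160.] 75.5 block xy [ -31.9 -100.8] corners [[495.0, -172.0], [650.0, -212.0], [684.0, -80.0], [529.0, -40.0]] z 0.0935
```

View pics/p5_scene.png

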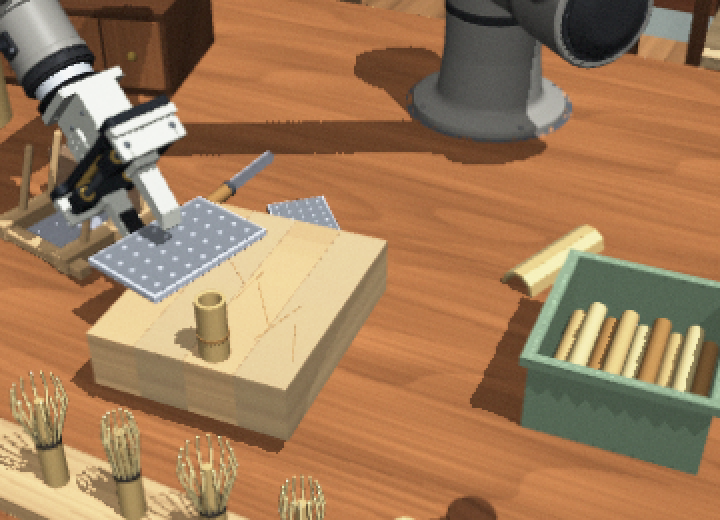

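Emit:
send_rows([
  {"hand": 0.3, "slide": [9, -2, 5], "spin": 0.02},
  {"hand": 0.3, "slide": [0, -6, 0], "spin": 0},
  {"hand": 0.3, "slide": [-8, -11, 0], "spin": 0},
  {"hand": 0.3, "slide": [0, 0, 0], "spin": 0},
])

```text
time: 18.1
tool_pos: [0.5945, -0.1217, 0.1096]
tool_rot: [-1.582, 0.758, 1.259]
contact_force: [0.4, -0.4, -0.6]
opening: 0.0599
```

```bash
python3 s.py
python3 - <<'E'
from h import *
p=vision.read_camera('scene');cv2.imwrite('pics/l1.png',cv2.resize(p['pixels'][150:300,150:350],None,fx=4,fy=4,interpolation=2))
E
```

```text
18.1 [ 0.5945 -0.1217  0.1096] q [-0.7    0.75   1.465  0.754  1.377  0.843] F [ 0.4 -0.4 -0.6] op 0.0599
[[ 0.223 -0.2   -0.954]
 [ 0.691 -0.658  0.299]
 [-0.688 -0.726 -0.008]]
```

View pics/l1.png

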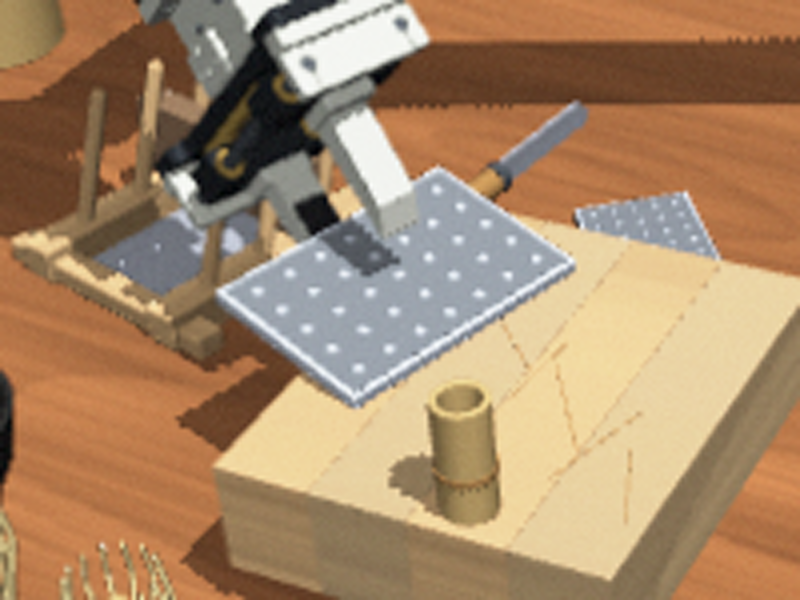

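Emit:
send_rows([
  {"hand": 0.3, "slide": [-7, -11, 0], "spin": 0},
  {"hand": 0.3, "slide": [-5, -12, 0], "spin": 0},
  {"hand": 0.3, "slide": [-4, -12, 0], "spin": 0},
  {"hand": 0.3, "slide": [0, 0, 0], "spin": 0},
])

```text
time: 18.55
tool_pos: [0.5981, -0.1088, 0.149]
tool_rot: [-1.582, 0.758, 1.259]
contact_force: [-0.8, -0.6, -1.4]
opening: 0.0597
```

```bash
python3 s.py
python3 - <<'E'
from h import *
p=vision.read_camera('scene');cv2.imwrite('pics/l2.png',cv2.resize(p['pixels'][150:300,150:350],None,fx=4,fy=4,interpolation=2))
E
```

```text
18.55 [ 0.5981 -0.1088  0.149 ] q [-0.681  0.692  1.452  0.755  1.417  0.904] F [-0.8 -0.6 -1.4] op 0.0597
[[ 0.223 -0.2   -0.954]
 [ 0.691 -0.658  0.299]
 [-0.688 -0.726 -0.008]]
```

View pics/l2.png

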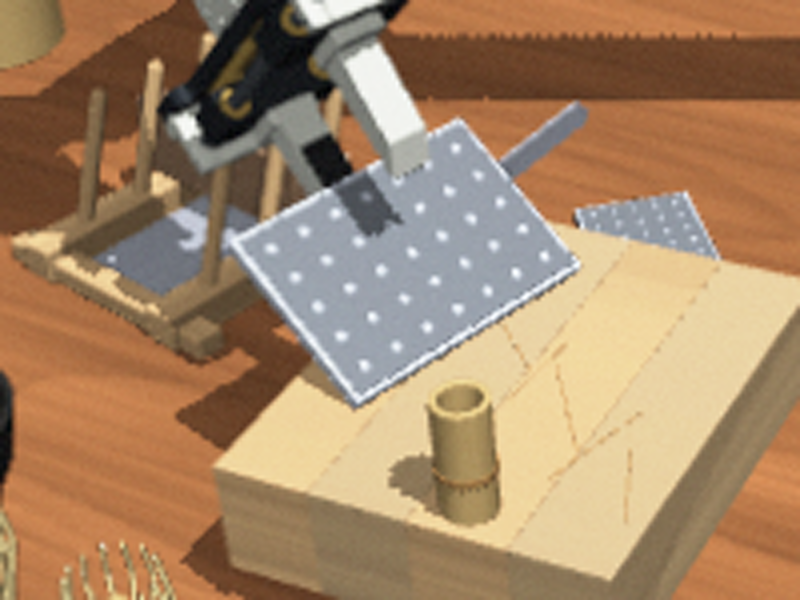

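Emit:
send_rows([
  {"hand": 0.1, "slide": [-1, 0, 0], "spin": 0},
  {"hand": -0.1, "slide": [-1, 0, 0], "spin": 0},
  {"hand": -0.4, "slide": [0, 0, 0], "spin": 0},
  {"hand": -1, "slide": [0, 0, 0], "spin": 0},
  {"hand": -1, "slide": [0, 0, 0], "spin": 0},
  {"hand": -1, "slide": [0, 0, 0], "spin": 0},
], grip_force=35)

```text
time: 19.2
tool_pos: [0.5967, -0.111, 0.1482]
tool_rot: [-1.578, 0.759, 1.261]
contact_force: [0.5, -0.4, -1.1]
opening: 0.0165
```

```bash
python3 s.py
python3 - <<'E'
from h import *
p=vision.read_camera('scene');cv2.imwrite('pics/l3.png',cv2.resize(p['pixels'][150:300,150:350],None,fx=4,fy=4,interpolation=2))
E
```

```text
19.2 [ 0.5967 -0.111   0.1482] q [-0.684  0.693  1.451  0.752  1.42   0.904] F [ 0.5 -0.4 -1.1] op 0.0165
[[ 0.221 -0.203 -0.954]
 [ 0.691 -0.657  0.3  ]
 [-0.688 -0.726 -0.005]]
```

View pics/l3.png

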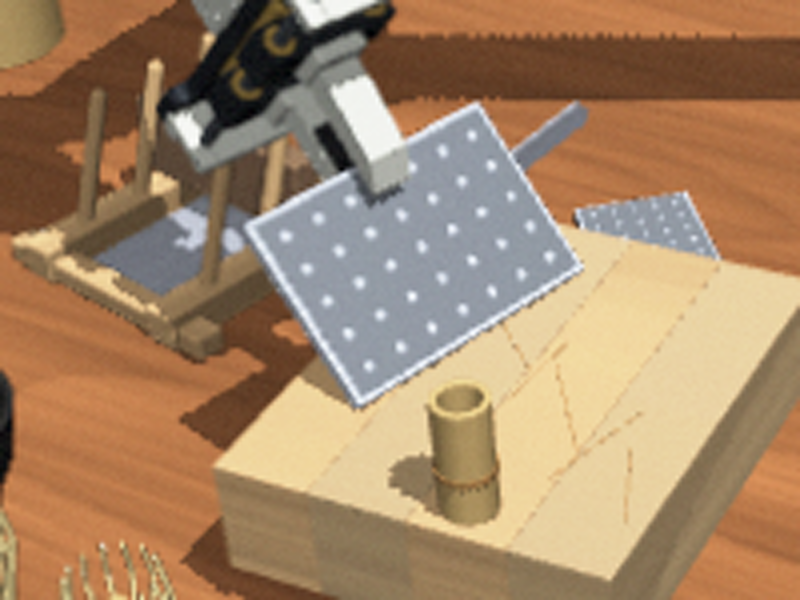

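Still closing, with the opening at 16 mm. I'll let the fingers finish.

Emit:
send_rows([
  {"hand": -1, "slide": [0, 0, 0], "spin": 0},
  {"hand": -1, "slide": [0, 0, 0], "spin": 0},
  {"hand": -1, "slide": [0, 0, 0], "spin": 0},
], grip_force=40)

```text
time: 19.55
tool_pos: [0.5964, -0.1107, 0.1473]
tool_rot: [-1.576, 0.759, 1.263]
contact_force: [0.6, 0.4, -2.8]
opening: 0.008
```

```bash
python3 s.py
python3 - <<'E'
from h import *
p=vision.read_camera('scene');cv2.imwrite('pics/l4.png',cv2.resize(p['pixels'][150:300,150:350],None,fx=4,fy=4,interpolation=2))
E
```

```text
19.55 [ 0.5964 -0.1107  0.1473] q [-0.684  0.694  1.452  0.752  1.419  0.904] F [ 0.6  0.4 -2.8] op 0.008
[[ 0.22  -0.204 -0.954]
 [ 0.692 -0.657  0.3  ]
 [-0.688 -0.726 -0.004]]
```

View pics/l4.png

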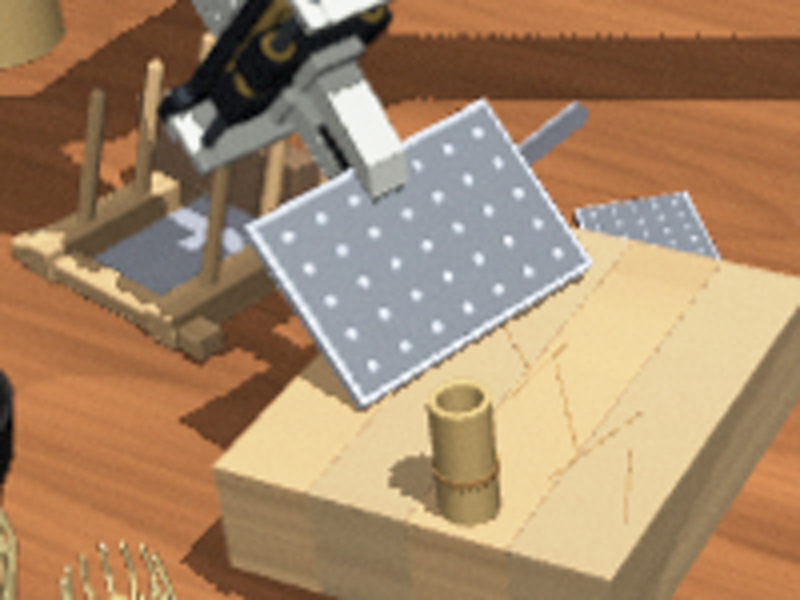

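Emit:
send_rows([
  {"hand": -1, "slide": [-14, -15, 0], "spin": 0},
  {"hand": -1, "slide": [-24, -25, 0], "spin": 0},
  {"hand": -1, "slide": [-31, -33, 0], "spin": 0},
  {"hand": -1, "slide": [-31, -33, 0], "spin": 0},
  {"hand": -1, "slide": [-20, -22, 0], "spin": 0},
  {"hand": -1, "slide": [0, 0, 0], "spin": 0},
])

```text
time: 20.2
tool_pos: [0.5954, -0.1087, 0.3268]
tool_rot: [-1.567, 0.758, 1.27]
contact_force: [0.1, -0.3, -1.7]
opening: 0.0075
```

```bash
python3 s.py; python3 d.py 0 -.6 .5
python3 - <<'E'
from h import *
p=vision.read_camera('scene');cv2.imwrite('pics/l5.png',cv2.resize(p['pixels'][30:280,100:400],None,fx=2.5,fy=2.5,interpolation=2))
C=cloud(p);h=cv2.cvtColor(p['pixels'],cv2.COLOR_BGR2HSV)
o=observe();R=Ro.from_euler('xyz',o['tool_rot']).as_matrix()
L=(C-o['tool_pos'])@R*1000
m=(abs(L[...,1])<15)&(L[...,0]>-40)&(L[...,0]<120)&(abs(L[...,2])<100)&(h[...,1]<90)
q=L[m];print(m.sum(),np.percentile(q,[1,50,99],axis=0).round(1))
r=cv2.minAreaRect(q[:,[0,2]].astype(np.float32));print(r)
E
cat > sim.py <<'E'
from ik import *
def row(q,sl,sp=0,w=5):
    p,R=fk(q);t=p+R@np.array(sl)/1000;Rn=R@A('x',sp)
    f=lambda v:np.r_[(fk(v)[0]-t)*w,Ro.from_matrix(fk(v)[1].T@Rn).as_rotvec()]
    s=least_squares(f,np.clip(q,lo+1e-4,hi-1e-4),bounds=(lo,hi)).x
    lim=.07*np.array([2.57,2.57,3.14,3.14,3.14,3.14]); k=min(1,(lim/(abs(s-q)+1e-9)).min()); return q+k*(s-q)
if __name__=='__main__':
  for w in (1,3,5,10):
    q=np.array([1.48,.706,.0405,-.042,1.729,2.661])
    for i in range(4): q=row(q,(30,-38,-13),0,w)
    print(w,q.round(3),fk(q)[0].round(3),fk(q)[1][:,0].round(3))
    q=np.array([1.558,.447,.173,-.118,2.64,2.659+.02])
    for i in range(8): q=row(q,(-50,0,0),0,w)
    print('  ',w,q.round(3),fk(q)[0].round(3),fk(q)[1][:,0].round(3))
E
python3 sim.py
```

```text
20.2 [ 0.5954 -0.1087  0.3268] q [-0.682  0.522  1.236  0.748  1.709  1.174] F [ 0.1 -0.3 -1.7] op 0.0075
[[ 0.215 -0.207 -0.954]
 [ 0.694 -0.656  0.299]
 [-0.688 -0.726  0.003]]
total tool mm [-587.9  319.7  422. ] dist 791.1
4206 [[-31.9 -11.9 -74.2]
 [ 30.4  -5.7  -9.2]
 [ 79.4   2.8  73.9]]
((20.045719146728516, 0.41690826416015625), (120.7540054321289, 152.60171508789062), 1.6981862783432007)
1 [ 1.486  0.847  0.04  -0.042  1.545  2.672] [0.014 0.912 0.521] [ 0.096  0.646 -0.758]
   1 [ 1.543  0.267  0.254 -0.13   2.66   2.648] [-0.047  0.351  0.7  ] [ 0.059 -0.045 -0.997]
3 [ 1.487  0.841  0.04  -0.025  1.353  2.67 ] [0.011 0.953 0.57 ] [ 0.09   0.783 -0.616]
   3 [ 1.507  0.168  0.04  -0.031  2.619  2.686] [-0.052  0.31   0.781] [ 0.035  0.308 -0.951]
5 [ 1.487  0.845  0.04  -0.013  1.215  2.666] [0.01  0.979 0.603] [ 0.084  0.859 -0.505]
   5 [1.255e+00 1.000e-03 4.000e-02 3.050e-01 2.397e+00 2.754e+00] [-0.054  0.29   0.864] [-0.003  0.648 -0.762]
10 [1.486 0.854 0.04  0.    1.084 2.66 ] [0.008 1.002 0.631] [ 0.077  0.915 -0.396]
   10 [ 1.134 -0.07   0.04   0.373  2.227  2.757] [-0.051  0.289  0.922] [ 0.058  0.807 -0.588]
```

View pics/l5.png

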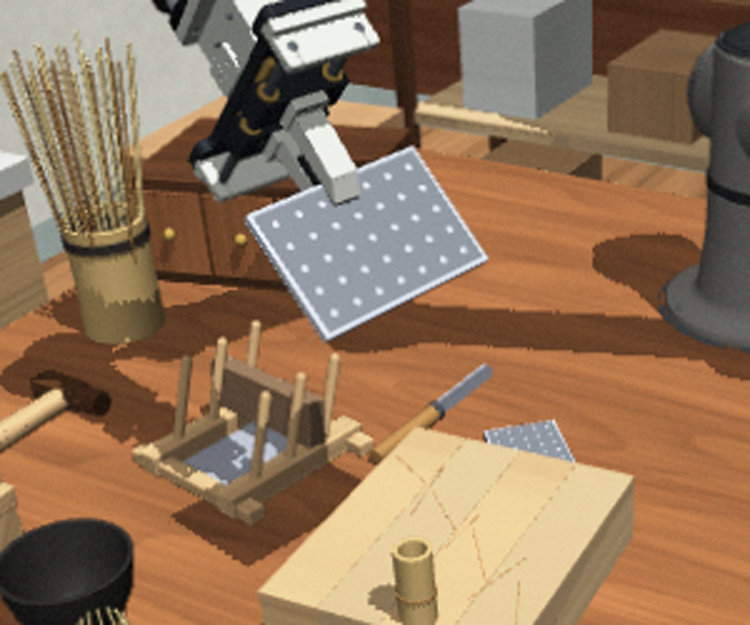

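```bash
cat > sim2.py <<'E'
from sim import *
from h import observe
q0=observe()['qpos']
def go(q,t,n=None,step=.045):
    for i in range(n or 30):
        p,R=fk(q);d=np.array(t)-p;L=np.linalg.norm(d)
        if L<.01: break
        d=d/L*min(L,step); q=row(q,R.T@d*1000,0,2)
    return q,i
def push(q,d,n):
    for i in range(n):
        p,R=fk(q); q=row(q,R.T@(np.array(d)*50),0,2)
    return q
def show(q): 
    p,R=fk(q);print(q.round(2),p.round(3),'x',R[:,0].round(2),'z',R[:,2].round(2))
if __name__=='__main__':
  # place IK
  for lam in(0,.2,.35,.5):
    c=.197;xr=np.array([np.cos(c),-np.sin(c),0]);yr=np.array([np.sin(c),np.cos(c),0])
    X=xr*np.sin(lam)-np.array([0,0,np.cos(lam)])
    for s in(1,-1):
      print(lam,s,[v if np.isscalar(v) else v.round(2) for v in ik(np.array([.48,-.317,.15]),Rt(X,s*yr))])
  for wp in ([.25,-.45,.45],[.15,-.5,.5],[.1,-.5,.4]):
    q,i=go(q0,wp); print(i);show(q)
    for k in range(5):
        q=push(q,(0.1,-.99,0),6);show(q)
E
python3 sim2.py
```

```text
0 1 [array([-0.72,  0.5 ,  1.49, -0.  ,  1.15,  2.62]), np.float64(8.854897982487445e-16)]
0 -1 [array([-0.72,  0.5 ,  1.49,  0.  ,  1.15, -0.52]), np.float64(1.7006629313266695e-09)]
0.2 1 [array([-0.78,  0.41,  1.67,  0.14,  0.9 ,  2.48]), np.float64(3.4761649291991427e-09)]
0.2 -1 [array([-0.78,  0.41,  1.67,  0.14,  0.9 , -0.66]), np.float64(4.836054225584606e-10)]
0.35 1 [array([-0.83,  0.36,  1.79,  0.31,  0.73,  2.3 ]), np.float64(1.0533393252150858e-09)]
0.35 -1 [array([-0.83,  0.36,  1.79,  0.31,  0.73, -0.84]), np.float64(2.6962552967006106e-12)]
0.5 1 [array([-0.89,  0.33,  1.92,  0.59,  0.58,  2.  ]), np.float64(5.353525583030955e-11)]
0.5 -1 [array([-0.89,  0.33,  1.92,  0.59,  0.58, -1.14]), np.float64(2.6183835264294747e-14)]
11
[-1.41  0.65  0.68  0.56  2.48  0.79] [ 0.254 -0.446  0.448] x [ 0.21  0.69 -0.69] z [-0.95  0.3   0.01]
[-1.47  1.06  0.04  0.79  2.59  1.04] [ 0.259 -0.589  0.376] x [ 0.31  0.62 -0.72] z [-0.92  0.38 -0.08]
[-1.52  1.14  0.04  0.71  2.35  0.89] [ 0.255 -0.676  0.289] x [ 0.44  0.47 -0.76] z [-0.86  0.47 -0.2 ]
[-1.56  1.21  0.04  0.68  2.08 
[... 849 characters left out ...]
 [ 0.251 -1.002  0.132] x [ 0.58 -0.4  -0.71] z [-0.53  0.48 -0.7 ]
14
[-1.63  0.72  0.7   0.3   2.5   0.42] [ 0.104 -0.497  0.399] x [ 0.21  0.69 -0.69] z [-0.95  0.3   0.01]
[-1.61  1.11  0.04  0.53  2.61  0.68] [ 0.132 -0.632  0.322] x [ 0.28  0.59 -0.75] z [-0.93  0.36 -0.07]
[-1.62  1.18  0.04  0.51  2.35  0.64] [ 0.152 -0.708  0.241] x [ 0.37  0.42 -0.83] z [-0.88  0.43 -0.17]
[-1.62  1.23  0.04  0.51  2.06  0.62] [ 0.174 -0.793  0.178] x [ 0.44  0.2  -0.87] z [-0.82  0.48 -0.31]
[-1.61  1.29  0.04  0.52  1.75  0.6 ] [ 0.195 -0.886  0.13 ] x [ 0.49 -0.05 -0.87] z [-0.75  0.49 -0.45]
[-1.59  1.35  0.04  0.53  1.42  0.58] [ 0.213 -0.977  0.094] x [ 0.49 -0.31 -0.81] z [-0.67  0.46 -0.58]
```

Run:
```python
from sim2 import *
for wp in ([.1,-.45,.6],[-.05,-.5,.5],[.25,-.45,.6],[.35,-.4,.55]):
  qa,i=go(q0,wp); print('WP',wp,i);show(qa)
  for d in ((0,-.9,.4),(0.1,-.7,.7),(-.3,-.85,.4)):
    print(d);q=qa
    for k in range(4):
        q=push(q,d,6);show(q)
```

```text
WP [0.1, -0.45, 0.6] 24
[-1.74  0.52  0.42  0.74  2.66  0.83] [ 0.102 -0.446  0.593] x [ 0.4   0.46 -0.8 ] z [-0.88  0.44 -0.18]
(0, -0.9, 0.4)
[-1.75  0.78  0.04  0.97  2.56  1.07] [ 0.124 -0.568  0.557] x [ 0.52  0.31 -0.8 ] z [-0.8   0.51 -0.32]
[-1.77  0.83  0.04  0.93  2.32  0.99] [ 0.138 -0.657  0.527] x [ 0.62  0.12 -0.77] z [-0.69  0.55 -0.47]
[-1.77  0.88  0.04  0.92  2.05  0.95] [ 0.154 -0.751  0.516] x [ 0.7  -0.1  -0.71] z [-0.55  0.55 -0.62]
[-1.76  0.92  0.04  0.9   1.76  0.93] [ 0.169 -0.848  0.518] x [ 0.72 -0.34 -0.6 ] z [-0.4   0.51 -0.76]
(0.1, -0.7, 0.7)
[-1.73  0.68  0.04  1.14  2.57  1.28] [ 0.156 -0.509  0.625] x [ 0.54  0.3  -0.78] z [-0.78  0.52 -0.34]
[-1.74  0.66  0.04  1.17  2.36  1.3 ] [ 0.192 -0.552  0.652] x [ 0.68  0.14 -0.72] z [-0.65  0.57 -0.5 ]
[-1.74  0.66  0.04  1.18  2.12  1.3 ] [ 0.228 -0.608  0.691] x [ 0.79 -0.05 -0.61] z [-0.48  0.58 -0.66]
[-1.72  0.66  0.04  1.16  1.84  1.31] [ 0.262 -0.674  0.739] x [ 0.86 -0.25 -0.45] z [-0.27  0.54 -0.8 ]
(-0.3, -0.85, 0.4)
[-1.85  0.77  0.04  0.94  2.61  0.96] [ 0.051 -0.563  0.555] x [ 0.51  0.29 -0.8
[... 3959 characters left out ...]
 0.638] x [ 0.57  0.56 -0.6 ] z [-0.8   0.55 -0.25]
[-1.57  0.73  0.04  1.53  2.3   1.76] [ 0.313 -0.496  0.68 ] x [ 0.75  0.44 -0.5 ] z [-0.65  0.66 -0.38]
[-1.62  0.72  0.04  1.56  2.08  1.76] [ 0.328 -0.543  0.73 ] x [ 0.89  0.29 -0.36] z [-0.44  0.76 -0.49]
(-0.3, -0.85, 0.4)
[-1.51  0.85  0.04  1.22  2.66  1.46] [ 0.246 -0.505  0.541] x [ 0.4   0.62 -0.68] z [-0.89  0.43 -0.13]
[-1.71  0.89  0.04  1.17  2.62  1.27] [ 0.147 -0.564  0.519] x [ 0.53  0.51 -0.68] z [-0.82  0.52 -0.24]
[-1.85  0.91  0.04  1.14  2.52  1.14] [ 0.081 -0.616  0.501] x [ 0.65  0.36 -0.67] z [-0.71  0.6  -0.37]
[-1.94  0.94  0.04  1.13  2.36  1.06] [ 0.037 -0.674  0.491] x [ 0.75  0.16 -0.64] z [-0.57  0.66 -0.49]
```

```bash
python3 plan.py -.05 -.5 .5 17 0 | tail -4
```

```text
[-31.0, 16.0, 29.0]
[-31.0, 16.0, 29.0]
step 45.6
x [ 0.213  0.694 -0.687] y [-0.209 -0.655 -0.726]
```

Emit:
send_rows([
  {"hand": -1, "slide": [-31, 16, 29], "spin": 0},
  {"hand": -1, "slide": [-31, 16, 29], "spin": 0},
  {"hand": -1, "slide": [-31, 16, 29], "spin": 0},
  {"hand": -1, "slide": [-31, 16, 29], "spin": 0},
  {"hand": -1, "slide": [-31, 16, 29], "spin": 0},
  {"hand": -1, "slide": [-31, 16, 29], "spin": 0},
  {"hand": -1, "slide": [-31, 16, 29], "spin": 0},
  {"hand": -1, "slide": [-31, 16, 29], "spin": 0},
])

```text
time: 21.05
tool_pos: [0.2848, -0.2966, 0.3899]
tool_rot: [-1.532, 0.738, 1.302]
contact_force: [0.9, -0.7, -2.8]
opening: 0.0076
```

```bash
python3 s.py; python3 plan.py -.05 -.5 .5 9 0 | tail -4
```

```text
21.05 [ 0.2848 -0.2966  0.3899] q [-1.304  0.387  1.293  0.473  2.164  0.697] F [ 0.9 -0.7 -2.8] op 0.0076
[[ 0.196 -0.216 -0.956]
 [ 0.713 -0.638  0.291]
 [-0.673 -0.739  0.029]]
[-32.0, 13.0, 29.0]
[-32.0, 13.0, 29.0]
step 45.2
x [ 0.196  0.713 -0.673] y [-0.216 -0.638 -0.739]
```

Emit:
send_rows([
  {"hand": -1, "slide": [-32, 13, 29], "spin": 0},
  {"hand": -1, "slide": [-32, 13, 29], "spin": 0},
  {"hand": -1, "slide": [-32, 13, 29], "spin": 0},
  {"hand": -1, "slide": [-32, 13, 29], "spin": 0},
  {"hand": -1, "slide": [-32, 13, 29], "spin": 0},
  {"hand": -1, "slide": [-32, 13, 29], "spin": 0},
  {"hand": -1, "slide": [-32, 13, 29], "spin": 0},
  {"hand": -1, "slide": [-32, 13, 29], "spin": 0},
])

```text
time: 21.85
tool_pos: [-0.0202, -0.4681, 0.4523]
tool_rot: [-1.536, 0.732, 1.294]
contact_force: [-0.1, 0.0, -2.1]
opening: 0.0073
```

```bash
python3 s.py; python3 plan.py -.05 -.5 .5 4 0 | tail -4
python3 - <<'E'
from sim2 import *
for d in ((0,-.9,.4),(0.1,-.8,.6),(0,-1,0),(.2,-.9,.4)):
    print(d);q=q0
    for k in range(6):
        q=push(q,d,4);show(q)
E
```

```text
21.85 [-0.0202 -0.4681  0.4523] q [-1.801  0.677  0.647  0.074  2.654  0.131] F [-0.1  0.  -2.1] op 0.0073
[[ 0.203 -0.216 -0.955]
 [ 0.715 -0.633  0.296]
 [-0.668 -0.743  0.026]]
[-15.0, -2.0, 5.0]
[-15.0, -2.0, 5.0]
step 16.2
x [ 0.203  0.715 -0.668] y [-0.216 -0.633 -0.743]
(0, -0.9, 0.4)
[-1.77  0.83  0.36  0.2   2.66  0.27] [-0.003 -0.545  0.426] x [ 0.22  0.62 -0.76] z [-0.95  0.33 -0.01]
[-1.76  0.95  0.09  0.34  2.66  0.42] [ 0.014 -0.602  0.409] x [ 0.25  0.5  -0.83] z [-0.93  0.36 -0.06]
[-1.75  0.96  0.04  0.39  2.57  0.48] [ 0.026 -0.635  0.401] x [ 0.28  0.4  -0.87] z [-0.91  0.39 -0.12]
[-1.75  0.95  0.04  0.42  2.44  0.51] [ 0.038 -0.673  0.395] x [ 0.32  0.27 -0.91] z [-0.89  0.42 -0.19]
[-1.75  0.95  0.04  0.44  2.29  0.52] [ 0.049 -0.718  0.392] x [ 0.35  0.12 -0.93] z [-0.86  0.44 -0.27]
[-1.75  0.95  0.04  0.46  2.13  0.54] [ 0.06  -0.769  0.393] x [ 0.37 -0.04 -0.93] z [-0.83  0.44 -0.35]
(0.1, -0.8, 0.6)
[-1.75  0.76  0.41  0.24  2.66  0.33] [ 0.017 -0.524  0.454] x [ 0.23  0.61 -0.76] z [-0.94  0.33 -0.01]
[-1.72  0.84  0.17  0.44  2.66  0.55] [ 0.054 -0.569  0
[... 1057 characters left out ...]
6  0.127] x [ 0.31 -0.04 -0.95] z [-0.86  0.43 -0.29]
(0.2, -0.9, 0.4)
[-1.72  0.83  0.34  0.29  2.66  0.39] [ 0.035 -0.548  0.429] x [ 0.23  0.62 -0.75] z [-0.94  0.33 -0.01]
[-1.68  0.97  0.04  0.51  2.66  0.66] [ 0.086 -0.605  0.415] x [ 0.28  0.51 -0.81] z [-0.92  0.38 -0.08]
[-1.65  0.96  0.04  0.56  2.52  0.72] [ 0.124 -0.637  0.407] x [ 0.34  0.4  -0.85] z [-0.89  0.42 -0.16]
[-1.63  0.96  0.04  0.59  2.37  0.76] [ 0.159 -0.677  0.403] x [ 0.4   0.27 -0.88] z [-0.85  0.46 -0.25]
[-1.61  0.96  0.04  0.61  2.2   0.79] [ 0.192 -0.723  0.402] x [ 0.47  0.12 -0.88] z [-0.8   0.48 -0.36]
[-1.59  0.96  0.04  0.62  2.02  0.81] [ 0.224 -0.776  0.406] x [ 0.52 -0.04 -0.85] z [-0.74  0.49 -0.47]
```

Emit:
send_rows([
  {"hand": -1, "slide": [-45, 14, -13], "spin": 0},
  {"hand": -1, "slide": [-45, 14, -13], "spin": 0},
  {"hand": -1, "slide": [-45, 14, -13], "spin": 0},
  {"hand": -1, "slide": [-44, 17, -13], "spin": 0},
  {"hand": -1, "slide": [-43, 18, -13], "spin": 0},
  {"hand": -1, "slide": [-42, 19, -14], "spin": 0},
  {"hand": -1, "slide": [-41, 20, -14], "spin": 0},
  {"hand": -1, "slide": [-40, 22, -14], "spin": 0},
])

```text
time: 22.65
tool_pos: [0.0043, -0.6013, 0.3707]
tool_rot: [-1.624, 0.883, 1.17]
contact_force: [0.2, 0.0, -2.6]
opening: 0.0075
```

```bash
python3 s.py;python3 - <<'E'
from h import *
R=Ro.from_euler('xyz',observe()['tool_rot']).as_matrix()
for d in ((0,-45,20),(0,-45,0)): print((R.T@np.array(d)).round())
E
```

```text
22.65 [ 0.0043 -0.6013  0.3707] q [-1.762  0.986  0.161  0.287  2.655  0.365] F [ 0.2  0.  -2.6] op 0.0075
[[ 0.248 -0.253 -0.935]
 [ 0.584 -0.731  0.352]
 [-0.773 -0.634 -0.034]]
[-42.  20. -17.]
[-26.  33. -16.]
```

Emit:
send_rows([
  {"hand": -1, "slide": [-46, 12, -15], "spin": 0},
  {"hand": -1, "slide": [-45, 13, -15], "spin": 0},
  {"hand": -1, "slide": [-44, 15, -16], "spin": 0},
  {"hand": -1, "slide": [-43, 17, -16], "spin": 0},
  {"hand": -1, "slide": [-42, 18, -16], "spin": 0},
  {"hand": -1, "slide": [-41, 20, -17], "spin": 0},
  {"hand": -1, "slide": [-40, 21, -17], "spin": 0},
  {"hand": -1, "slide": [-39, 22, -18], "spin": 0},
])

```text
time: 23.45
tool_pos: [0.0196, -0.6169, 0.3943]
tool_rot: [-1.738, 0.955, 1.026]
contact_force: [1.1, -0.5, -1.4]
opening: 0.0078
```

```bash
python3 s.py;python3 - <<'E'
from h import *
R=Ro.from_euler('xyz',observe()['tool_rot']).as_matrix()
for d in ((0,-45,20),(0,-40,30),(0,-45,0)): print((R.T@np.array(d)).round())
E
```

```text
23.45 [ 0.0196 -0.6169  0.3943] q [-1.767  0.994  0.038  0.438  2.657  0.515] F [ 1.1 -0.5 -1.4] op 0.0078
[[ 0.3   -0.275 -0.914]
 [ 0.494 -0.775  0.395]
 [-0.816 -0.57  -0.096]]
[-39.  23. -20.]
[-44.  14. -19.]
[-22.  35. -18.]
```

Emit:
send_rows([
  {"hand": -1, "slide": [-32, 31, -20], "spin": 0},
  {"hand": -1, "slide": [-31, 32, -20], "spin": 0},
  {"hand": -1, "slide": [-29, 33, -20], "spin": 0},
  {"hand": -1, "slide": [-27, 34, -21], "spin": 0},
  {"hand": -1, "slide": [-25, 35, -21], "spin": 0},
  {"hand": -1, "slide": [-23, 36, -22], "spin": 0},
  {"hand": -1, "slide": [-22, 37, -22], "spin": 0},
  {"hand": -1, "slide": [-20, 37, -23], "spin": 0},
])

```text
time: 24.25
tool_pos: [0.0216, -0.6268, 0.3534]
tool_rot: [-1.711, 0.891, 1.059]
contact_force: [0.4, 0.4, -2.0]
opening: 0.0076
```

```bash
python3 s.py;python3 - <<'E'
from h import *
R=Ro.from_euler('xyz',observe()['tool_rot']).as_matrix()
for d in ((0,-47,10),(0,-40,30),(0,-45,0)): print((R.T@np.array(d)).round())
E
```

```text
24.25 [ 0.0216 -0.6268  0.3534] q [-1.761  1.062  0.037  0.441  2.657  0.508] F [ 0.4  0.4 -2. ] op 0.0076
[[ 0.308 -0.255 -0.917]
 [ 0.548 -0.74   0.39 ]
 [-0.778 -0.623 -0.088]]
[-34.  29. -19.]
[-45.  11. -18.]
[-25.  33. -18.]
```

Emit:
send_rows([
  {"hand": -1, "slide": [-39, -31, -4], "spin": 0},
  {"hand": -1, "slide": [-39, -31, -4], "spin": 0},
  {"hand": -1, "slide": [-39, -30, -5], "spin": 0},
  {"hand": -1, "slide": [-40, -29, -5], "spin": 0},
  {"hand": -1, "slide": [-40, -28, -5], "spin": 0},
  {"hand": -1, "slide": [-41, -28, -6], "spin": 0},
  {"hand": -1, "slide": [-41, -27, -6], "spin": 0},
  {"hand": -1, "slide": [-41, -27, -6], "spin": 0},
])

```text
time: 25.05
tool_pos: [0.0881, -0.54, 0.564]
tool_rot: [-2.026, 1.001, 0.668]
contact_force: [-0.4, -0.1, -1.6]
opening: 0.0077
```

```bash
python3 s.py;python3 - <<'E'
from h import *
R=Ro.from_euler('xyz',observe()['tool_rot']).as_matrix()
for d in ((0,-47,10),(0,0,50),(0,20,46)): print((R.T@np.array(d)).round())
E
```

```text
25.05 [ 0.0881 -0.54    0.564 ] q [-1.761  0.745  0.037  0.861  2.657  0.974] F [-0.4 -0.1 -1.6] op 0.0077
[[ 0.424 -0.322 -0.847]
 [ 0.334 -0.813  0.476]
 [-0.842 -0.485 -0.237]]
[-24.  33. -25.]
[-42. -24. -12.]
[-32. -39.  -1.]
```

Emit:
send_rows([
  {"hand": -1, "slide": [-46, -16, 6], "spin": 0},
  {"hand": -1, "slide": [-46, -16, 6], "spin": 0},
  {"hand": -1, "slide": [-46, -16, 6], "spin": 0},
  {"hand": -1, "slide": [-46, -16, 6], "spin": 0},
])

```text
time: 25.45
tool_pos: [0.058, -0.4867, 0.6432]
tool_rot: [-2.25, 0.993, 0.408]
contact_force: [-0.7, -1.5, -2.4]
opening: 0.0075
```

```bash
python3 s.py;python3 - <<'E'
from h import *
R=Ro.from_euler('xyz',observe()['tool_rot']).as_matrix()
for d in ((-20,0,46),(0,0,50),(-46,0,20)): print((R.T@np.array(d)).round())
E
```

```text
25.45 [ 0.058  -0.4867  0.6432] q [-1.887  0.615  0.037  1.075  2.658  1.101] F [-0.7 -1.5 -2.4] op 0.0075
[[ 0.501 -0.349 -0.792]
 [ 0.216 -0.835  0.505]
 [-0.838 -0.425 -0.343]]
[-49. -13.   0.]
[-42. -21. -17.]
[-40.   8.  30.]
```

Emit:
send_rows([
  {"hand": -1, "slide": [-34, 14, 34], "spin": 0},
  {"hand": -1, "slide": [-34, 14, 34], "spin": 0},
  {"hand": -1, "slide": [-34, 14, 34], "spin": 0},
  {"hand": -1, "slide": [-34, 14, 34], "spin": 0},
])

```text
time: 25.85
tool_pos: [-0.0857, -0.4976, 0.6253]
tool_rot: [-2.457, 0.977, 0.172]
contact_force: [-0.1, -0.4, -2.4]
opening: 0.0077
```

```bash
python3 s.py;python3 - <<'E'
from h import *
R=Ro.from_euler('xyz',observe()['tool_rot']).as_matrix()
for d in ((-20,0,46),(0,0,50),(-46,0,20),(-30,-40,0),(0,-50,0)): print((R.T@np.array(d)).round())
E
```

```text
25.85 [-0.0857 -0.4976  0.6253] q [-2.16   0.652  0.037  1.057  2.658  0.833] F [-0.1 -0.4 -2.4] op 0.0077
[[ 0.552 -0.383 -0.741]
 [ 0.096 -0.853  0.513]
 [-0.829 -0.354 -0.434]]
[-49.  -9.  -5.]
[-41. -18. -22.]
[-42.  11.  25.]
[-20.  46.   2.]
[ -5.  43. -26.]
```

```bash
python3 plan.py -.22 -.45 .56 4 0
```

```text
[-4.0, 8.0, 38.0]
[-4.0, 8.0, 38.0]
[-4.0, 8.0, 38.0]
[-4.0, 8.0, 38.0]
step 39.2
x [ 0.552  0.096 -0.829] y [-0.383 -0.853 -0.354]
```

Emit:
send_rows([
  {"hand": -1, "slide": [-4, 8, 38], "spin": 0},
  {"hand": -1, "slide": [-4, 8, 38], "spin": 0},
  {"hand": -1, "slide": [-4, 8, 38], "spin": 0},
  {"hand": -1, "slide": [-4, 8, 38], "spin": 0},
  {"hand": -1, "slide": [-41, -18, -22], "spin": 0},
  {"hand": -1, "slide": [-41, -18, -22], "spin": 0},
  {"hand": -1, "slide": [-41, -18, -22], "spin": 0},
  {"hand": -1, "slide": [-41, -18, -22], "spin": 0},
])

```text
time: 26.65
tool_pos: [-0.1691, -0.4196, 0.6429]
tool_rot: [-2.568, 0.96, 0.016]
contact_force: [-0.3, -0.5, -2.1]
opening: 0.0079
```

```bash
python3 s.py;python3 - <<'E'
from h import *
R=Ro.from_euler('xyz',observe()['tool_rot']).as_matrix()
for d in ((-20,0,46),(0,0,50),(-46,0,20),(-30,-40,0),(0,-50,0)): print((R.T@np.array(d)).round())
E
```

```text
26.65 [-0.1691 -0.4196  0.6429] q [-2.404  0.503  0.277  0.951  2.658  0.52 ] F [-0.3 -0.5 -2.1] op 0.0079
[[ 0.573 -0.431 -0.697]
 [ 0.009 -0.847  0.532]
 [-0.819 -0.311 -0.481]]
[-49.  -6.  -8.]
[-41. -16. -24.]
[-43.  14.  22.]
[-18.  47.  -0.]
[ -0.  42. -27.]
```

Emit:
send_rows([
  {"hand": -1, "slide": [-43, -12, -22], "spin": 0},
  {"hand": -1, "slide": [-43, -12, -22], "spin": 0},
  {"hand": -1, "slide": [-43, -12, -22], "spin": 0},
  {"hand": -1, "slide": [-43, -12, -22], "spin": 0},
])

```text
time: 27.05
tool_pos: [-0.1181, -0.3916, 0.7223]
tool_rot: [-2.713, 0.918, -0.163]
contact_force: [1.6, 2.1, -0.1]
opening: 0.0079
```

```bash
python3 s.py;python3 - <<'E'
from h import *
R=Ro.from_euler('xyz',observe()['tool_rot']).as_matrix()
for d in ((-20,0,46),(0,0,50),(-46,0,20),(-30,-40,0),(0,-50,0)): print((R.T@np.array(d)).round())
E
```

```text
27.05 [-0.1181 -0.3916  0.7223] q [-2.441  0.489  0.036  1.449  2.658  1.04 ] F [ 1.6  2.1 -0.1] op 0.0079
[[ 0.6   -0.473 -0.645]
 [-0.099 -0.844  0.527]
 [-0.794 -0.252 -0.553]]
[-49.  -2. -13.]
[-40. -13. -28.]
[-43.  17.  19.]
[-14.  48.  -2.]
[  5.  42. -26.]
```

Run:
```python
from sim2 import *
q,i=go(q0,[.25,-.35,.5],40);print(i);show(q)
R=fk(q)[1]
for p in ([.35,-.1,.35],[.3,-.06,.3],[.4,-.08,.3],[.35,-.07,.22],[.3,-.06,.2],[.45,-.1,.22],[.45,-.25,.22],[.35,-.25,.22]):
    print(p,[v if np.isscalar(v) else v.round(2) for v in ik(np.array(p),R)])
```

```text
11
[-1.64 -0.14  1.53  0.67  1.65  0.62] [ 0.25 -0.35  0.5 ] x [ 0.61 -0.11 -0.78] z [-0.63  0.53 -0.57]
[0.35, -0.1, 0.35] [array([-0.87, -0.46,  2.11,  0.49,  1.  ,  1.13]), np.float64(6.577496079686897e-10)]
[0.3, -0.06, 0.3] [array([-1.02, -0.63,  2.3 ,  0.56,  1.06,  0.97]), np.float64(1.5044065990647743e-11)]
[0.4, -0.08, 0.3] [array([-0.59, -0.31,  2.18,  0.41,  0.68,  1.34]), np.float64(5.863268372685551e-13)]
[0.35, -0.07, 0.22] [array([-0.72, -0.33,  2.43,  0.68,  0.54,  0.94]), np.float64(2.736772247547199e-12)]
[0.3, -0.06, 0.2] [array([-1.02, -0.48,  2.55,  0.76,  0.74,  0.66]), np.float64(4.444119687488296e-10)]
[0.45, -0.1, 0.22] [array([-0.54, -0.06,  2.25,  0.65,  0.38,  1.08]), np.float64(1.9605563413705932e-10)]
[0.45, -0.25, 0.22] [array([-0.93,  0.08,  2.11,  0.85,  0.6 ,  0.6 ]), np.float64(1.3651870591440314e-13)]
[0.35, -0.25, 0.22] [array([-1.24, -0.05,  2.25,  0.87,  0.79,  0.34]), np.float64(5.7476219016897094e-12)]
```

Run:
```python
from sim2 import *
q,i=go(q0,[.25,-.35,.5],40)
for wp in ([.45,-.1,.3],[.45,0,.3],[.5,-.1,.3],[.42,-.2,.3]):
  qa,i=go(q,wp,40);print('WP',wp,i);show(qa)
  for d in ((0,0,-.5),(-.3,.1,-.4),(-.5,.1,0)):
    print(d);qq=qa
    for k in range(5):
        qq=push(qq,d,3);show(qq)
```

```text
WP [0.45, -0.1, 0.3] 9
[-0.54 -0.18  2.09  0.39  0.62  1.37] [ 0.45 -0.1   0.3 ] x [ 0.61 -0.11 -0.78] z [-0.63  0.53 -0.57]
(0, 0, -0.5)
[-0.54 -0.07  2.24  0.62  0.39  1.11] [ 0.45  -0.1    0.225] x [ 0.61 -0.11 -0.78] z [-0.63  0.53 -0.57]
[-0.58  0.06  2.34  1.19  0.28  0.5 ] [ 0.449 -0.102  0.167] x [ 0.62 -0.09 -0.78] z [-0.64  0.53 -0.56]
[-0.59  0.18  2.41  1.81  0.3  -0.16] [ 0.45  -0.1    0.125] x [ 0.62 -0.07 -0.78] z [-0.64  0.53 -0.56]
[-0.59  0.4   2.47  2.42  0.46 -0.81] [ 0.451 -0.097  0.064] x [ 0.62 -0.07 -0.78] z [-0.64  0.53 -0.56]
[-0.59  0.69  2.51  2.7   0.74 -1.14] [ 0.451 -0.097 -0.011] x [ 0.62 -0.07 -0.78] z [-0.64  0.53 -0.56]
(-0.3, 0.1, -0.4)
[-0.6  -0.21  2.3   0.57  0.49  1.14] [ 0.405 -0.085  0.24 ] x [ 0.61 -0.11 -0.78] z [-0.63  0.53 -0.57]
[-0.68 -0.2   2.51  0.97  0.37  0.65] [ 0.36 -0.07  0.18] x [ 0.61 -0.11 -0.78] z [-0.63  0.53 -0.57]
[-0.78 -0.13  2.67  1.5   0.37 -0.01] [ 0.329 -0.058  0.137] x [ 0.62 -0.1  -0.78] z [-0.63  0.53 -0.57]
[-0.73 -0.06  2.7   1.7   0.32 -0.18] [ 0.315 -0.047  0.113] x [ 0.57 -0.09 -0.82] z [-0.66  0.53 -0.52]
[-
[... 5123 characters left out ...]
-0.169  0.088] x [ 0.59 -0.07 -0.81] z [-0.66  0.53 -0.53]
[-1.77  0.39  2.7   1.35  0.61 -0.96] [ 0.222 -0.187  0.048] x [ 0.57 -0.03 -0.82] z [-0.69  0.53 -0.49]
(-0.5, 0.1, 0)
[-1.15 -0.3   2.18  0.68  0.97  0.71] [ 0.345 -0.185  0.3  ] x [ 0.61 -0.11 -0.78] z [-0.63  0.53 -0.57]
[-1.58 -0.46  2.25  0.69  1.3   0.41] [ 0.27 -0.17  0.3 ] x [ 0.61 -0.11 -0.78] z [-0.63  0.53 -0.57]
[-2.12 -0.56  2.28  0.62  1.68  0.03] [ 0.207 -0.159  0.299] x [ 0.61 -0.11 -0.78] z [-0.63  0.53 -0.57]
[-2.53 -0.54  2.27  0.46  1.88 -0.33] [ 0.148 -0.155  0.298] x [ 0.6  -0.1  -0.79] z [-0.64  0.53 -0.55]
[-2.53 -0.4   2.2   0.4   1.82 -0.38] [ 0.096 -0.174  0.298] x [ 0.58 -0.06 -0.81] z [-0.67  0.53 -0.52]
```

```bash
python3 plan.py .28 -.36 .5 10 -.14
```

```text
[41.0, -16.0, -12.0]
[41.0, -14.0, -14.0]
[41.0, -12.0, -16.0]
[41.0, -10.0, -17.0]
[41.0, -7.0, -18.0]
[41.0, -5.0, -19.0]
[41.0, -2.0, -20.0]
[41.0, 1.0, -20.0]
[41.0, 4.0, -19.0]
[41.0, 6.0, -19.0]
step 45.7
x [ 0.6   -0.099 -0.794] y [ 0.556 -0.663  0.502]
```

Emit:
send_rows([
  {"hand": -1, "slide": [41, -16, -12], "spin": -0.14},
  {"hand": -1, "slide": [41, -14, -14], "spin": -0.14},
  {"hand": -1, "slide": [41, -12, -16], "spin": -0.14},
  {"hand": -1, "slide": [41, -10, -17], "spin": -0.14},
  {"hand": -1, "slide": [41, -7, -18], "spin": -0.14},
  {"hand": -1, "slide": [41, -5, -19], "spin": -0.14},
  {"hand": -1, "slide": [41, -2, -20], "spin": -0.14},
  {"hand": -1, "slide": [41, 1, -20], "spin": -0.14},
])

```text
time: 27.85
tool_pos: [0.164, -0.3955, 0.5843]
tool_rot: [2.59, 0.902, -0.175]
contact_force: [0.7, -0.5, -2.2]
opening: 0.0074
```

```bash
python3 s.py; python3 plan.py .42 -.02 .32 8 -.14
```

```text
27.85 [ 0.164  -0.3955  0.5843] q [-1.867 -0.027  1.198  0.726  1.954 -0.385] F [ 0.7 -0.5 -2.2] op 0.0074
[[ 0.611  0.257 -0.749]
 [-0.108 -0.91  -0.4  ]
 [-0.784  0.325 -0.528]]
[40.0, -45.0, -25.0]
[40.0, -41.0, -31.0]
[40.0, -36.0, -37.0]
[40.0, -31.0, -42.0]
[40.0, -25.0, -45.0]
[40.0, -18.0, -48.0]
[40.0, -11.0, -51.0]
[40.0, -4.0, -52.0]
step 65.7
x [ 0.611 -0.108 -0.784] y [ 0.786 -0.036  0.617]
```

Emit:
send_rows([
  {"hand": -1, "slide": [27, -30, -17], "spin": -0.127},
  {"hand": -1, "slide": [27, -28, -21], "spin": -0.127},
  {"hand": -1, "slide": [27, -25, -24], "spin": -0.127},
  {"hand": -1, "slide": [27, -22, -27], "spin": -0.127},
  {"hand": -1, "slide": [27, -18, -30], "spin": -0.127},
  {"hand": -1, "slide": [27, -14, -32], "spin": -0.127},
  {"hand": -1, "slide": [27, -10, -33], "spin": -0.127},
  {"hand": -1, "slide": [27, -6, -34], "spin": -0.127},
])

```text
time: 28.65
tool_pos: [0.3341, -0.1314, 0.3957]
tool_rot: [1.563, 0.907, -0.154]
contact_force: [0.1, -0.5, -2.4]
opening: 0.008
```

```bash
python3 s.py; python3 plan.py .42 -.02 .32 5 0|tail -3
python3 - <<'E'
from sim2 import *
for wp in ([.42,0,.3],[.38,0,.28]):
  qa,i=go(q0,wp,40);print('WP',wp,i);show(qa)
  for d in ((0,0,-.5),(-.2,0,-.4)):
    print(d);qq=qa
    for k in range(5):
        qq=push(qq,d,3);show(qq)
E
```

```text
28.65 [ 0.3341 -0.1314  0.3957] q [-1.082 -0.462  1.989  0.551  1.23  -1.021] F [ 0.1 -0.5 -2.4] op 0.008
[[ 0.609  0.78  -0.147]
 [-0.094 -0.113 -0.989]
 [-0.788  0.616  0.005]]
[20.0, 2.0, -25.0]
step 32.0
x [ 0.609 -0.094 -0.788] y [ 0.78  -0.113  0.616]
WP [0.42, 0, 0.3] 5
[-0.21 -0.26  2.14  0.05  0.61 -0.09] [ 0.419 -0.002  0.301] x [ 0.6  -0.1  -0.79] z [-0.16 -0.99  0.  ]
(0, 0, -0.5)
[-0.21 -0.15  2.3   0.09  0.35 -0.13] [ 0.419 -0.002  0.226] x [ 0.6  -0.1  -0.79] z [-0.16 -0.99  0.  ]
[-0.27 -0.07  2.35  0.29  0.28 -0.37] [ 0.414 -0.009  0.184] x [ 0.56 -0.07 -0.82] z [-0.14 -0.99 -0.01]
[-0.39  0.02  2.38  0.69  0.28 -0.88] [ 0.408 -0.024  0.147] x [ 0.52 -0.02 -0.85] z [-0.12 -0.99 -0.05]
[-0.49  0.13  2.44  1.25  0.28 -1.54] [ 0.404 -0.032  0.109] x [ 0.52  0.02 -0.85] z [-0.1  -0.99 -0.09]
[-0.49  0.26  2.5   1.88  0.31 -2.2 ] [ 0.406 -0.027  0.071] x [ 0.52  0.05 -0.85] z [-0.09 -0.99 -0.11]
(-0.2, 0, -0.4)
[-0.25 -0.26  2.32  0.12  0.43 -0.19] [ 0.389 -0.002  0.241] x [ 0.6  -0.1  -0.79] z [-0.16 -0.99  0.  ]
[-0.33 -0.23  2.48  0.41  0.28 -0.54] [ 0.356 -0.005  0.18
[... 857 characters left out ...]
8 -0.008  0.109] x [ 0.59  0.01 -0.81] z [-0.09 -0.99 -0.08]
[-0.5   0.35  2.69  2.49  0.55 -2.86] [ 0.369 -0.     0.059] x [ 0.59  0.04 -0.81] z [-0.08 -0.99 -0.11]
(-0.2, 0, -0.4)
[-0.3  -0.33  2.42  0.22  0.4  -0.32] [0.35 0.   0.22] x [ 0.6  -0.1  -0.79] z [-0.15 -0.99  0.  ]
[-0.42 -0.3   2.58  0.64  0.28 -0.83] [ 0.321 -0.003  0.171] x [ 0.6  -0.09 -0.8 ] z [-0.15 -0.99 -0.  ]
[-0.56 -0.25  2.68  1.17  0.28 -1.49] [ 0.303 -0.004  0.14 ] x [ 0.59 -0.07 -0.8 ] z [-0.14 -0.99 -0.01]
[-0.6  -0.19  2.7   1.23  0.28 -1.6 ] [ 0.294 -0.007  0.122] x [ 0.55 -0.06 -0.83] z [-0.13 -0.99 -0.02]
[-0.63 -0.12  2.7   1.25  0.28 -1.67] [ 0.289 -0.013  0.105] x [ 0.51 -0.04 -0.86] z [-0.13 -0.99 -0.02]
```

```bash
python3 - <<'E'
from sim2 import *
for wp in ([.42,0.04,.3],[.42,0.08,.28],[.45,.08,.28],[.45,.05,.28]):
  qa,i=go(q0,wp,40);print('WP',wp,i);show(qa)
  for d in ((0,0,-.5),):
    qq=qa
    for k in range(6):
        qq=push(qq,d,2);show(qq)
E
python3 plan.py .43 .06 .28 6 0|tail -3
```

```text
WP [0.42, 0.04, 0.3] 7
[-0.02 -0.23  2.12 -0.16  0.63  0.24] [0.42 0.04 0.3 ] x [ 0.59 -0.1  -0.8 ] z [-0.16 -0.99  0.01]
[-0.02 -0.17  2.22 -0.21  0.46  0.3 ] [0.42 0.04 0.25] x [ 0.59 -0.1  -0.8 ] z [-0.16 -0.99  0.01]
[-0.02 -0.07  2.32 -0.34  0.28  0.44] [0.42  0.04  0.201] x [ 0.59 -0.1  -0.8 ] z [-0.16 -0.99  0.01]
[ 0.06  0.    2.32 -0.61  0.28  0.78] [0.419 0.051 0.175] x [ 0.56 -0.13 -0.82] z [-0.18 -0.98  0.03]
[ 0.14  0.1   2.33 -0.98  0.28  1.22] [0.419 0.062 0.143] x [ 0.53 -0.16 -0.83] z [-0.2  -0.98  0.06]
[ 0.15  0.17  2.32 -1.    0.28  1.26] [0.422 0.067 0.119] x [ 0.49 -0.16 -0.86] z [-0.2  -0.98  0.07]
[ 0.16  0.25  2.29 -1.    0.28  1.28] [0.427 0.073 0.094] x [ 0.45 -0.16 -0.88] z [-0.21 -0.98  0.07]
WP [0.42, 0.08, 0.28] 8
[ 0.15 -0.17  2.13 -0.35  0.6   0.55] [0.42 0.08 0.28] x [ 0.59 -0.1  -0.8 ] z [-0.17 -0.99  0.01]
[ 0.15 -0.1   2.23 -0.47  0.44  0.68] [0.42 0.08 0.23] x [ 0.59 -0.1  -0.8 ] z [-0.17 -0.99  0.01]
[ 0.15  0.01  2.32 -0.77  0.28  1.  ] [0.42 0.08 0.18] x [ 0.59 -0.1  -0.8 ] z [-0.17 -0.99  0.01]
[ 0.2   0.09  2.33 -1.    0.28  1.29] [0.42  0.0
[... 1194 characters left out ...]
6 -0.99  0.01]
[ 0.02 -0.06  2.21 -0.31  0.38  0.43] [0.45 0.05 0.23] x [ 0.6 -0.1 -0.8] z [-0.16 -0.99  0.01]
[ 0.05  0.02  2.26 -0.53  0.28  0.68] [0.45  0.054 0.19 ] x [ 0.58 -0.11 -0.81] z [-0.17 -0.99  0.02]
[ 0.12  0.12  2.27 -0.86  0.28  1.08] [0.45  0.066 0.157] x [ 0.55 -0.14 -0.82] z [-0.19 -0.98  0.04]
[ 0.15  0.2   2.26 -1.    0.28  1.25] [0.453 0.073 0.128] x [ 0.52 -0.15 -0.84] z [-0.2  -0.98  0.06]
[ 0.16  0.27  2.24 -1.    0.28  1.27] [0.459 0.078 0.101] x [ 0.48 -0.16 -0.86] z [-0.2  -0.98  0.07]
[ 0.17  0.35  2.21 -1.    0.28  1.29] [0.465 0.084 0.073] x [ 0.44 -0.16 -0.89] z [-0.21 -0.98  0.07]
[22.0, -3.0, -34.0]
step 40.6
x [ 0.609 -0.094 -0.788] y [ 0.78  -0.113  0.616]
```

Emit:
send_rows([
  {"hand": -1, "slide": [21, -2, -27], "spin": 0},
  {"hand": -1, "slide": [21, -2, -27], "spin": 0},
  {"hand": -1, "slide": [21, -2, -27], "spin": 0},
  {"hand": -1, "slide": [21, -2, -27], "spin": 0},
  {"hand": -1, "slide": [21, -2, -27], "spin": 0},
  {"hand": -1, "slide": [21, -2, -27], "spin": 0},
])

```text
time: 29.25
tool_pos: [0.4208, 0.0294, 0.2828]
tool_rot: [1.562, 0.91, -0.141]
contact_force: [1.2, -1.4, -2.5]
opening: 0.0074
```

```bash
python3 s.py; python3 plan.py .41 .03 .18 3 0|tail -3
```

```text
29.25 [0.4208 0.0294 0.2828] q [-0.087 -0.228  2.173 -0.065  0.538  0.089] F [ 1.2 -1.4 -2.5] op 0.0074
[[ 0.607  0.783 -0.134]
 [-0.086 -0.102 -0.991]
 [-0.79   0.614  0.006]]
[25.0, -24.0, 0.0]
step 34.5
x [ 0.607 -0.086 -0.79 ] y [ 0.783 -0.102  0.614]
```

Emit:
send_rows([
  {"hand": -1, "slide": [22, -22, 0], "spin": 0},
  {"hand": -1, "slide": [22, -22, 0], "spin": 0},
  {"hand": -1, "slide": [22, -22, 0], "spin": 0},
  {"hand": -1, "slide": [22, -20, 0], "spin": 0},
])

```text
time: 29.65
tool_pos: [0.3973, 0.0434, 0.1885]
tool_rot: [1.549, 0.964, -0.143]
contact_force: [0.1, -0.2, -0.9]
opening: 0.0077
```

```bash
python3 s.py
python3 - <<'E'
from sim2 import *
qq=q0;show(qq)
for k in range(6):
        qq=push(qq,(0,0,-.5),2);show(qq)
E
```

```text
29.65 [0.3973 0.0434 0.1885] q [-0.033 -0.095  2.355 -0.226  0.285  0.286] F [ 0.1 -0.2 -0.9] op 0.0077
[[ 0.565  0.816 -0.125]
 [-0.082 -0.095 -0.992]
 [-0.821  0.57   0.013]]
[-0.03 -0.1   2.35 -0.23  0.28  0.29] [0.397 0.043 0.188] x [ 0.56 -0.08 -0.82] z [-0.12 -0.99  0.01]
[ 0.02 -0.03  2.36 -0.41  0.28  0.52] [0.396 0.051 0.166] x [ 0.53 -0.1  -0.84] z [-0.14 -0.99  0.03]
[ 0.11  0.06  2.36 -0.7   0.28  0.88] [0.396 0.062 0.139] x [ 0.49 -0.13 -0.86] z [-0.15 -0.99  0.06]
[ 0.18  0.16  2.36 -1.    0.28  1.25] [0.397 0.073 0.109] x [ 0.47 -0.15 -0.87] z [-0.17 -0.98  0.08]
[ 0.19  0.24  2.33 -1.    0.28  1.27] [0.402 0.079 0.086] x [ 0.43 -0.16 -0.89] z [-0.17 -0.98  0.09]
[ 0.2   0.32  2.3  -1.    0.28  1.29] [0.408 0.085 0.06 ] x [ 0.38 -0.16 -0.91] z [-0.17 -0.98  0.1 ]
[ 0.21  0.41  2.26 -1.    0.28  1.32] [0.416 0.092 0.032] x [ 0.34 -0.16 -0.93] z [-0.18 -0.98  0.11]
```

Emit:
send_rows([
  {"hand": -1, "slide": [20, -14, 0], "spin": 0},
  {"hand": -1, "slide": [20, -14, 0], "spin": 0},
  {"hand": -1, "slide": [20, -14, 0], "spin": 0},
  {"hand": -1, "slide": [20, -13, 0], "spin": 0},
])

```text
time: 30.05
tool_pos: [0.3864, 0.0613, 0.1463]
tool_rot: [1.478, 1.033, -0.227]
contact_force: [0.9, -1.2, -1.8]
opening: 0.0078
```

```bash
python3 s.py
```

```text
30.05 [0.3864 0.0613 0.1463] q [ 0.092  0.022  2.37  -0.609  0.284  0.774] F [ 0.9 -1.2 -1.8] op 0.0078
[[ 0.499  0.854 -0.147]
 [-0.115 -0.102 -0.988]
 [-0.859  0.51   0.047]]
```

Emit:
send_rows([
  {"hand": -1, "slide": [22, -12, 0], "spin": 0},
  {"hand": -1, "slide": [22, -12, 0], "spin": 0},
  {"hand": -1, "slide": [22, -12, 0], "spin": 0},
])

```text
time: 30.35
tool_pos: [0.3864, 0.0765, 0.1062]
tool_rot: [1.405, 1.065, -0.316]
contact_force: [1.9, -1.9, -1.1]
opening: 0.0078
```

```bash
python3 s.py; python3 plan.py .40 -.1 .32 6 0 | tail -3
```

```text
30.35 [0.3864 0.0765 0.1062] q [ 0.191  0.16   2.374 -0.997  0.284  1.265] F [ 1.9 -1.9 -1.1] op 0.0078
[[ 0.46   0.871 -0.169]
 [-0.15  -0.111 -0.982]
 [-0.875  0.478  0.08 ]]
[-26.0, 22.0, 31.0]
step 46.3
x [ 0.46  -0.15  -0.875] y [ 0.871 -0.111  0.478]
```

Emit:
send_rows([
  {"hand": -1, "slide": [-35, 20, 5], "spin": 0},
  {"hand": -1, "slide": [-37, 21, 15], "spin": 0},
  {"hand": -1, "slide": [-37, 21, 15], "spin": 0},
  {"hand": -1, "slide": [-30, 20, 25], "spin": 0},
  {"hand": -1, "slide": [-20, 15, 36], "spin": 0},
  {"hand": -1, "slide": [-10, 10, 42], "spin": 0},
])

```text
time: 30.95
tool_pos: [0.3782, -0.0326, 0.2803]
tool_rot: [1.37, 1.074, -0.347]
contact_force: [0.3, -0.1, -3.1]
opening: 0.0074
```

```bash
python3 s.py; python3 plan.py .45 -.31 .30 6 0 | tail -3
```

```text
30.95 [ 0.3782 -0.0326  0.2803] q [-0.248 -0.253  2.114 -0.067  0.787 -0.067] F [ 0.3 -0.1 -3.1] op 0.0074
[[ 0.448  0.878 -0.169]
 [-0.162 -0.106 -0.981]
 [-0.879  0.467  0.095]]
[10.0, 17.0, 44.0]
step 47.9
x [ 0.448 -0.162 -0.879] y [ 0.878 -0.106  0.467]
```

Emit:
send_rows([
  {"hand": -1, "slide": [9, 15, 40], "spin": 0.04},
  {"hand": -1, "slide": [9, 16, 39], "spin": 0.04},
  {"hand": -1, "slide": [9, 18, 38], "spin": 0.04},
  {"hand": -1, "slide": [9, 19, 37], "spin": 0.04},
  {"hand": -1, "slide": [9, 20, 36], "spin": 0.04},
  {"hand": -1, "slide": [5, 15, 25], "spin": 0},
  {"hand": -1, "slide": [0, 0, 0], "spin": 0},
])

```text
time: 31.65
tool_pos: [0.4326, -0.2798, 0.2975]
tool_rot: [1.589, 1.074, -0.339]
contact_force: [-1.1, 1.1, -2.0]
opening: 0.0077
```

```bash
cat > rk.py <<'E'
from h import *
P=np.array([.5005,-.3208,0]);c=-.197
RR=Ro.from_euler('z',c).as_matrix()
o=observe();R=Ro.from_euler('xyz',o['tool_rot']).as_matrix()
t=RR.T@(o['tool_pos']-P)*1000;x=RR.T@R[:,0];z=RR.T@R[:,2]
print('t',round(o['time'],2),'rack tcp',t.round(1),'x',x.round(3),'z',z.round(3),'centre',(t+30*x).round(1),'bottom',(t+80*x).round(1),'F',o['contact_force'].round(1),'op',round(o['opening'],4))
print('q',o['qpos'].round(2))
Q=RR.T@R; print('rack dx,dy,dz 10mm ->tool',(R.T@RR*10).T.round(1).tolist())
E
python3 rk.py
python3 - <<'E'
from h import *
p=vision.read_camera('scene');cv2.imwrite('pics/r1.png',cv2.resize(p['pixels'][50:270,80:360],None,fx=2.5,fy=2.5,interpolation=2))
C=cloud(p);h=cv2.cvtColor(p['pixels'],cv2.COLOR_BGR2HSV)
o=observe();R=Ro.from_euler('xyz',o['tool_rot']).as_matrix()
L=(C-o['tool_pos'])@R*1000
m=(abs(L[...,1])<12)&(L[...,0]>5)&(L[...,0]<120)&(abs(L[...,2])<100)&(h[...,1]<90)
q=L[m];print(m.sum(),np.percentile(q,[1,50,99],axis=0).round(1))
r=cv2.minAreaRect(q[:,[0,2]].astype(np.float32));print(r)
E
```

```text
t 31.65 rack tcp [-74.6  26.9 297.5] x [ 0.472 -0.067 -0.879] z [-0.157 -0.988 -0.009] centre [-60.4  24.9 271.1] bottom [-36.8  21.5 227.2] F [-1.1  1.1 -2. ] op 0.0077
q [-0.88  0.02  1.84  0.32  0.87 -0.68]
rack dx,dy,dz 10mm ->tool [[4.7, 8.7, -1.6], [-0.7, -1.4, -9.9], [-8.8, 4.8, -0.1]]
1576 [[  5.8  -0.7 -72.4]
 [ 43.1   6.4  -8.9]
 [ 81.9   9.7  75.6]]
((42.27995681762695, 3.8362045288085938), (79.38483428955078, 156.78900146484375), 2.1864659786224365)
```

View pics/r1.png

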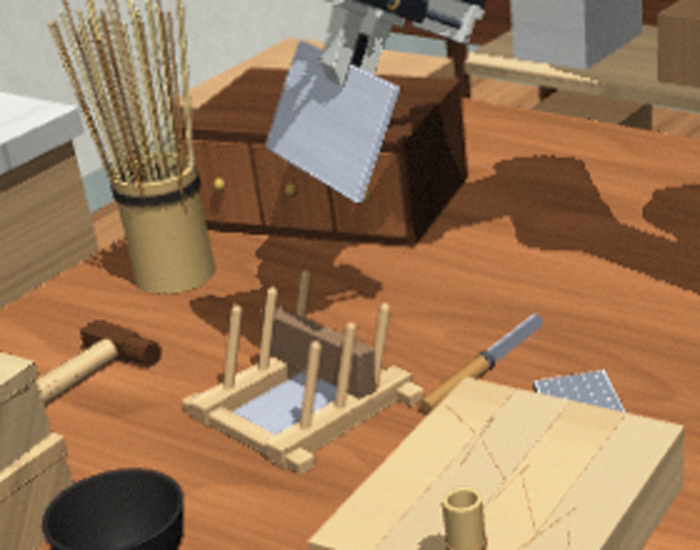

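```bash
cat > edge.py <<'E'
from h import *
for n in ('scene','top'):
    p=vision.read_camera(n);C=cloud(p);h=cv2.cvtColor(p['pixels'],cv2.COLOR_BGR2HSV)
    o=observe();R=Ro.from_euler('xyz',o['tool_rot']).as_matrix()
    L=(C-o['tool_pos'])@R*1000
    m=(abs(L[...,1])<12)&(L[...,0]>5)&(L[...,0]<105)&(abs(L[...,2])<100)&(h[...,1]<100)
    q=L[m]
    if len(q)<100: print(n,len(q)); continue
    Z=[];X=[]
    for a in range(-70,75,8):
        s=q[(q[:,2]>=a)&(q[:,2]<a+8)]
        if len(s)>8: Z.append(a+4);X.append(np.sort(s[:,0])[-3:].mean())
    f=np.polyfit(Z,X,1);print(n,'bottom edge x=',f.round(3),'n',len(Z),np.round(X,0))
    Z=[];X=[]
    for a in range(10,75,6):
        s=q[(q[:,0]>=a)&(q[:,0]<a+6)]
        if len(s)>8: X.append(a+3);Z.append((np.sort(s[:,2])[:3].mean(),np.sort(s[:,2])[-3:].mean()))
    Z=np.array(Z);print(' side edges',np.polyfit(X,Z[:,0],1).round(3),np.polyfit(X,Z[:,1],1).round(3))
E
python3 edge.py
```

```text
scene bottom edge x= [-5.0000e-02  8.0341e+01] n 19 [84. 84. 83. 82. 82. 81. 82. 80. 81. 80. 80. 80. 78. 79. 77. 78. 77. 77.
 77.]
 side edges [ 5.0000e-02 -7.4604e+01] [5.5000e-02 7.3845e+01]
top bottom edge x= [-0.305 69.441] n 18 [82. 81. 81. 77. 79. 79. 80. 80. 77. 79. 78. 78. 54. 42. 46. 47. 50. 47.]
 side edges [ 6.5000e-02 -7.1138e+01] [-0.909 89.057]
```

Emit:
send_rows([
  {"hand": -1, "slide": [22, -4, 4], "spin": -0.05},
  {"hand": -1, "slide": [22, -4, 4], "spin": -0.05},
  {"hand": -1, "slide": [22, -4, 4], "spin": -0.05},
  {"hand": -1, "slide": [20, -3, 3], "spin": 0},
  {"hand": -1, "slide": [0, 0, 0], "spin": 0},
])

```text
time: 32.3
tool_pos: [0.4544, -0.2915, 0.2132]
tool_rot: [1.437, 1.075, -0.322]
contact_force: [-1.1, -0.1, -2.7]
opening: 0.0075
```

```bash
python3 rk.py; python3 edge.py
```

```text
t 32.3 rack tcp [-50.9  19.7 213.2] x [ 0.472 -0.059 -0.88 ] z [-0.007 -0.998  0.063] centre [-36.8  17.9 186.8] bottom [-13.2  15.  142.8] F [-1.1 -0.1 -2.7] op 0.0075
q [-0.86  0.16  1.93  0.41  0.66 -0.95]
rack dx,dy,dz 10mm ->tool [[4.7, 8.8, -0.1], [-0.6, 0.2, -10.0], [-8.8, 4.7, 0.6]]
scene bottom edge x= [-4.9000e-02  8.1835e+01] n 19 [84. 85. 84. 84. 84. 84. 82. 83. 81. 82. 82. 81. 80. 80. 79. 80. 78. 79.
 77.]
 side edges [ 5.7000e-02 -7.5779e+01] [3.6000e-02 7.5513e+01]
top bottom edge x= [-0.461 60.94 ] n 15 [81. 82. 80. 82. 82. 81. 77. 81. 76. 32. 34. 35. 35. 32. 34.]
 side edges [ 3.400e-02 -7.064e+01] [ -1.696 105.645]
```

Emit:
send_rows([
  {"hand": -1, "slide": [12, -3, 7], "spin": 0},
  {"hand": -1, "slide": [12, -3, 7], "spin": 0},
  {"hand": -1, "slide": [0, 0, 0], "spin": 0},
])

```text
time: 32.7
tool_pos: [0.4592, -0.3078, 0.1975]
tool_rot: [1.426, 1.065, -0.328]
contact_force: [0.1, 0.0, -1.3]
opening: 0.0076
```

```bash
python3 rk.py
python3 - <<'E'
from h import *
for n,s in (('scene',np.s_[100:270,150:330]),('top',np.s_[190:310,380:520])):
    p=vision.read_camera(n);cv2.imwrite(f'pics/r2{n}.png',cv2.resize(p['pixels'][s],None,fx=4,fy=4,interpolation=2)[:600,:800])
E
```

```text
t 32.7 rack tcp [-43.1   4.6 197.5] x [ 0.48  -0.064 -0.875] z [-0.005 -0.998  0.07 ] centre [-28.6   2.7 171.3] bottom [ -4.6  -0.4 127.6] F [ 0.1  0.  -1.3] op 0.0076
q [-0.88  0.21  1.93  0.46  0.61 -1.02]
rack dx,dy,dz 10mm ->tool [[4.8, 8.8, -0.0], [-0.6, 0.3, -10.0], [-8.7, 4.8, 0.7]]
```

View pics/r2scene.png

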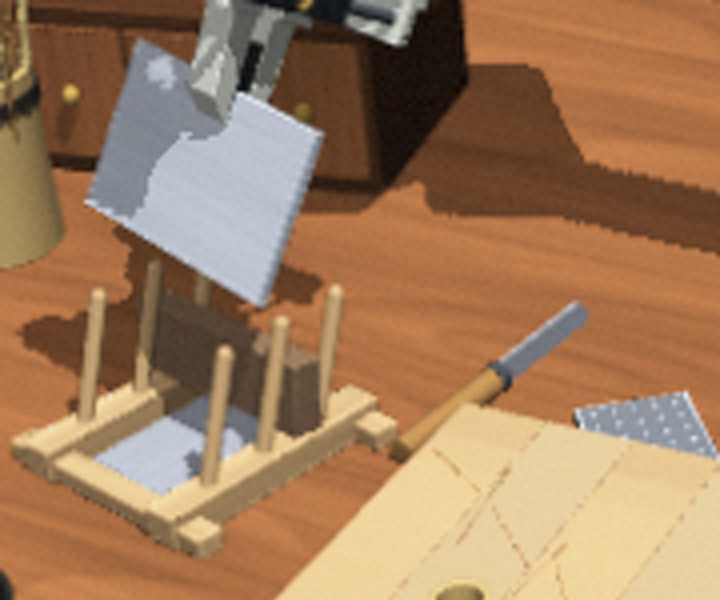

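View pics/r2top.png

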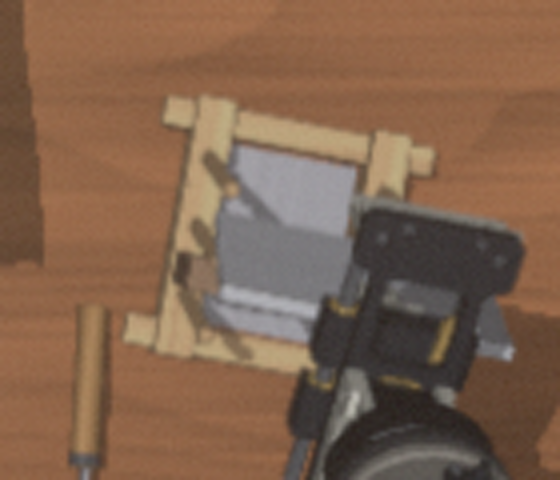

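Emit:
send_rows([
  {"hand": -1, "slide": [13, -6, 0], "spin": 0},
  {"hand": -1, "slide": [13, -6, 0], "spin": 0},
  {"hand": -1, "slide": [16, -4, 0], "spin": 0},
  {"hand": -1, "slide": [0, 0, 0], "spin": 0},
])

```text
time: 33.2
tool_pos: [0.4667, -0.3116, 0.1595]
tool_rot: [1.417, 1.055, -0.335]
contact_force: [0.3, 0.3, -2.6]
opening: 0.0081
```

```bash
python3 rk.py
```

```text
t 33.2 rack tcp [-34.9   2.4 159.5] x [ 0.488 -0.068 -0.87 ] z [-0.004 -0.997  0.076] centre [-20.3   0.3 133.4] bottom [ 4.1 -3.  89.9] F [ 0.3  0.3 -2.6] op 0.0081
q [-0.87  0.27  1.97  0.55  0.51 -1.12]
rack dx,dy,dz 10mm ->tool [[4.9, 8.7, -0.0], [-0.7, 0.3, -10.0], [-8.7, 4.9, 0.8]]
```

Emit:
send_rows([
  {"hand": -1, "slide": [16, -3, -1], "spin": 0},
  {"hand": -1, "slide": [16, -3, -1], "spin": 0},
  {"hand": -1, "slide": [0, 0, 0], "spin": 0},
])

```text
time: 33.5
tool_pos: [0.4787, -0.3143, 0.1329]
tool_rot: [1.413, 1.049, -0.337]
contact_force: [-0.0, 0.9, -2.7]
opening: 0.0079
```

```bash
python3 rk.py
python3 - <<'E'
from h import *
for n,s in (('scene',np.s_[100:270,150:330]),):
    p=vision.read_camera(n);cv2.imwrite(f'pics/r3{n}.png',cv2.resize(p['pixels'][s],None,fx=4,fy=4,interpolation=2)[:600,:800])
E
```

```text
t 33.5 rack tcp [-22.7   2.1 132.9] x [ 0.494 -0.07  -0.867] z [-0.003 -0.997  0.079] centre [ -7.9  -0.  106.9] bottom [16.8 -3.5 63.6] F [-0.   0.9 -2.7] op 0.0079
q [-0.85  0.34  1.98  0.63  0.43 -1.2 ]
rack dx,dy,dz 10mm ->tool [[4.9, 8.7, -0.0], [-0.7, 0.4, -10.0], [-8.7, 4.9, 0.8]]
```

View pics/r3scene.png

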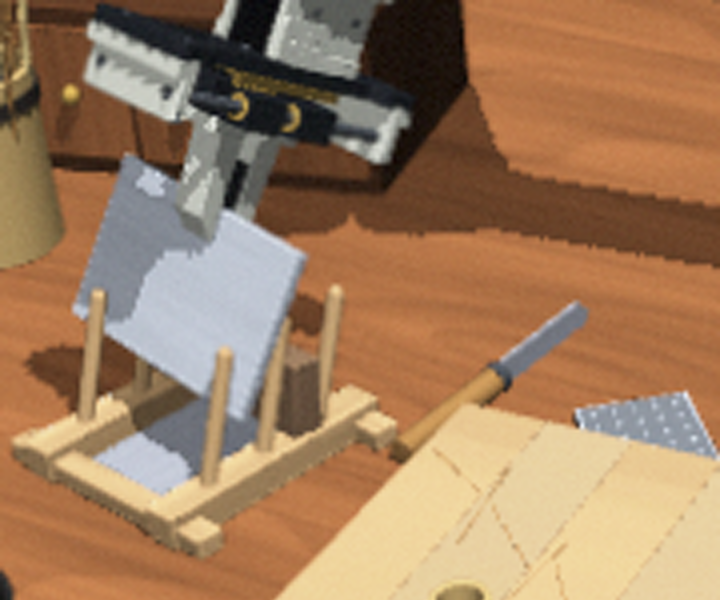

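Emit:
send_rows([
  {"hand": -1, "slide": [5, -8, 0], "spin": 0},
  {"hand": -1, "slide": [10, -3, 0], "spin": 0},
  {"hand": -1, "slide": [0, 0, 0], "spin": 0},
])

```text
time: 33.85
tool_pos: [0.4777, -0.3164, 0.1206]
tool_rot: [1.406, 1.041, -0.342]
contact_force: [-0.4, -0.2, -2.2]
opening: 0.0079
```

```bash
python3 rk.py
```

```text
t 33.85 rack tcp [-2.320e+01 -1.000e-01  1.206e+02] x [ 0.5   -0.073 -0.863] z [-0.003 -0.997  0.083] centre [-8.2 -2.3 94.7] bottom [16.8 -6.  51.6] F [-0.4 -0.2 -2.2] op 0.0079
q [-0.86  0.36  2.    0.7   0.4  -1.28]
rack dx,dy,dz 10mm ->tool [[5.0, 8.7, -0.0], [-0.7, 0.4, -10.0], [-8.6, 5.0, 0.8]]
```

Emit:
send_rows([
  {"hand": -1, "slide": [11, -2, -2], "spin": 0},
  {"hand": -1, "slide": [9, -2, -2], "spin": 0},
  {"hand": -1, "slide": [0, 0, 0], "spin": 0},
])

```text
time: 34.15
tool_pos: [0.4862, -0.3166, 0.106]
tool_rot: [1.402, 1.034, -0.346]
contact_force: [-0.5, -0.3, -2.0]
opening: 0.0076
```

```bash
python3 rk.py
python3 - <<'E'
from h import *
for n,s in (('scene',np.s_[100:270,150:330]),):
    p=vision.read_camera(n);cv2.imwrite(f'pics/r4{n}.png',cv2.resize(p['pixels'][s],None,fx=4,fy=4,interpolation=2)[:600,:800])
E
```

```text
t 34.15 rack tcp [-14.8   1.4 106. ] x [ 0.506 -0.076 -0.859] z [-0.003 -0.996  0.086] centre [ 0.4 -0.9 80.3] bottom [25.7 -4.7 37.3] F [-0.5 -0.3 -2. ] op 0.0076
q [-0.85  0.39  2.01  0.78  0.36 -1.35]
rack dx,dy,dz 10mm ->tool [[5.1, 8.6, -0.0], [-0.8, 0.4, -10.0], [-8.6, 5.0, 0.9]]
```

View pics/r4scene.png

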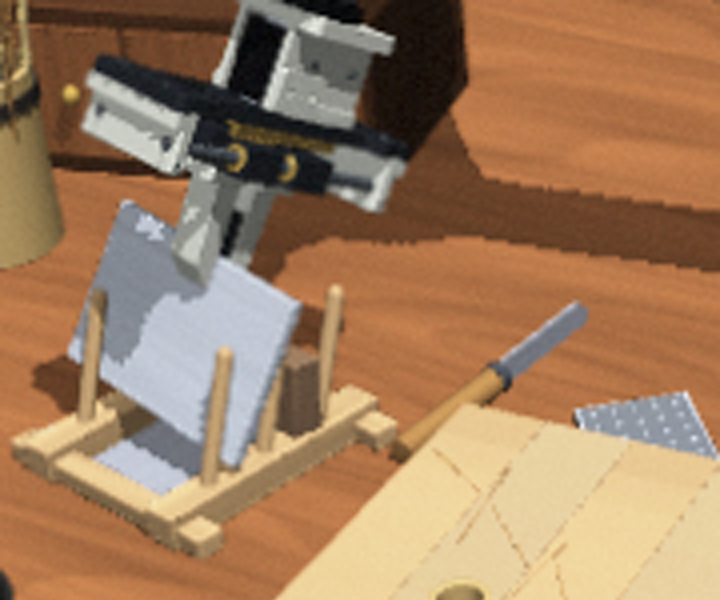

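Emit:
send_rows([
  {"hand": -1, "slide": [6, -4, -1], "spin": 0},
  {"hand": -1, "slide": [6, -4, -1], "spin": 0},
  {"hand": -1, "slide": [0, 0, 0], "spin": 0},
])

```text
time: 34.5
tool_pos: [0.4883, -0.3208, 0.0996]
tool_rot: [1.387, 1.02, -0.362]
contact_force: [-0.4, -0.3, -2.6]
opening: 0.008
```

```bash
python3 rk.py
```

```text
t 34.5 rack tcp [-12.   -2.4  99.6] x [ 0.517 -0.086 -0.852] z [-0.008 -0.995  0.096] centre [ 3.5 -4.9 74.1] bottom [29.3 -9.2 31.5] F [-0.4 -0.3 -2.6] op 0.008
q [-0.85  0.41  2.01  0.86  0.33 -1.44]
rack dx,dy,dz 10mm ->tool [[5.2, 8.6, -0.1], [-0.9, 0.4, -10.0], [-8.5, 5.1, 1.0]]
```

Emit:
send_rows([
  {"hand": -1, "slide": [1, -5, -5], "spin": 0},
  {"hand": -1, "slide": [0, 0, 0], "spin": 0},
])

```text
time: 34.7
tool_pos: [0.4868, -0.3176, 0.0997]
tool_rot: [1.381, 1.013, -0.368]
contact_force: [0.4, 0.4, -0.9]
opening: 0.0075
```

```bash
python3 rk.py
```

```text
t 34.7 rack tcp [-14.1   0.4  99.7] x [ 0.522 -0.09  -0.848] z [-0.01  -0.995  0.1  ] centre [ 1.6 -2.3 74.2] bottom [27.6 -6.8 31.8] F [ 0.4  0.4 -0.9] op 0.0075
q [-0.85  0.41  2.03  0.9   0.32 -1.47]
rack dx,dy,dz 10mm ->tool [[5.2, 8.5, -0.1], [-0.9, 0.4, -9.9], [-8.5, 5.2, 1.0]]
```

Emit:
send_rows([
  {"hand": -1, "slide": [3, -3, -1], "spin": 0},
  {"hand": -1, "slide": [3, -3, -1], "spin": 0},
  {"hand": -1, "slide": [0, 0, 0], "spin": 0},
])

```text
time: 35.0
tool_pos: [0.4873, -0.321, 0.098]
tool_rot: [1.369, 1.001, -0.383]
contact_force: [-0.4, 1.9, -2.1]
opening: 0.0078
```

```bash
python3 rk.py; python3 edge.py
python3 - <<'E'
from h import *
for n,s in (('scene',np.s_[100:270,150:330]),):
    p=vision.read_camera(n);cv2.imwrite(f'pics/r5{n}.png',cv2.resize(p['pixels'][s],None,fx=4,fy=4,interpolation=2)[:600,:800])
E
```

```text
t 35.0 rack tcp [-12.9  -2.8  98. ] x [ 0.53  -0.1   -0.842] z [-0.015 -0.994  0.108] centre [ 3.  -5.8 72.7] bottom [ 29.5 -10.8  30.6] F [-0.4  1.9 -2.1] op 0.0078
q [-0.85  0.41  2.04  0.96  0.3  -1.54]
rack dx,dy,dz 10mm ->tool [[5.3, 8.5, -0.1], [-1.0, 0.5, -9.9], [-8.4, 5.3, 1.1]]
scene bottom edge x= [-3.3000e-02  8.7777e+01] n 19 [ 81.  55.  76.  79. 104. 104. 103. 103. 105.  96.  88.  88. 100. 103.
  93.  60.  82.  83.  60.]
 side edges [-4.8000e-02 -7.3853e+01] [5.0000e-03 7.0163e+01]
top bottom edge x= [-0.691 67.726] n 12 [ 80.  91. 104. 104. 104. 104. 105. 103.  15.  20.  23.  30.]
 side edges [ -0.09  -68.013] [-1.639 85.99 ]
```

View pics/r5scene.png

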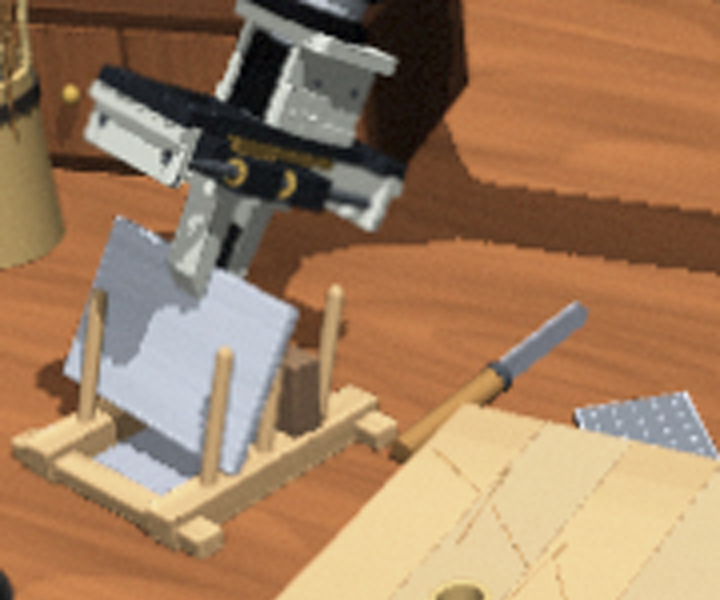

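Emit:
send_rows([
  {"hand": -1, "slide": [0, -1, -6], "spin": 0.03},
  {"hand": -1, "slide": [0, -1, -2], "spin": 0.02},
  {"hand": -1, "slide": [0, 0, 0], "spin": 0},
])

```text
time: 35.45
tool_pos: [0.4873, -0.3124, 0.0957]
tool_rot: [1.422, 1.002, -0.384]
contact_force: [-0.2, -1.1, -0.7]
opening: 0.0074
```

Emit:
send_rows([
  {"hand": -1, "slide": [0, 0, 0], "spin": 0},
  {"hand": -1, "slide": [0, 0, 0], "spin": 0},
  {"hand": -1, "slide": [0, 0, 0], "spin": 0},
], grip_force=4)

```text
time: 35.75
tool_pos: [0.4875, -0.3122, 0.0955]
tool_rot: [1.422, 1.002, -0.384]
contact_force: [-0.9, -0.7, -0.3]
opening: 0.0081
```

```bash
python3 rk.py
python3 - <<'E'
from h import *
for n,s in (('scene',np.s_[100:270,150:330]),):
    p=vision.read_camera(n);cv2.imwrite(f'pics/r6{n}.png',cv2.resize(p['pixels'][s],None,fx=4,fy=4,interpolation=2)[:600,:800])
E
```

```text
t 35.75 rack tcp [-14.5   5.9  95.5] x [ 0.529 -0.1   -0.842] z [-0.06  -0.995  0.08 ] centre [ 1.4  2.9 70.2] bottom [27.9 -2.1 28.1] F [-0.9 -0.7 -0.3] op 0.0081
q [-0.83  0.41  2.05  0.99  0.28 -1.5 ]
rack dx,dy,dz 10mm ->tool [[5.3, 8.5, -0.6], [-1.0, -0.1, -9.9], [-8.4, 5.3, 0.8]]
```

View pics/r6scene.png

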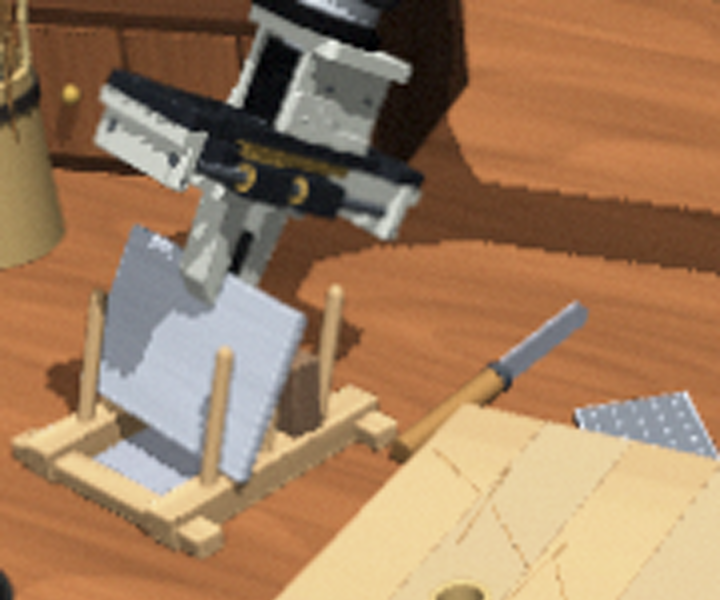

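Emit:
send_rows([
  {"hand": -1, "slide": [3, -2, 0], "spin": 0.03},
  {"hand": -1, "slide": [3, -2, 0], "spin": 0},
  {"hand": -1, "slide": [0, 0, 0], "spin": 0},
])

```text
time: 36.1
tool_pos: [0.488, -0.3155, 0.091]
tool_rot: [1.456, 0.999, -0.381]
contact_force: [2.5, -1.6, -1.3]
opening: 0.0089
```

```bash
python3 rk.py
python3 - <<'E'
from h import *
for n,s in (('scene',np.s_[100:270,150:330]),):
    p=vision.read_camera(n);cv2.imwrite(f'pics/r7{n}.png',cv2.resize(p['pixels'][s],None,fx=4,fy=4,interpolation=2)[:600,:800])
E
```

```text
t 36.1 rack tcp [-13.3   2.7  91. ] x [ 0.532 -0.099 -0.841] z [-0.086 -0.994  0.062] centre [ 2.7 -0.2 65.8] bottom [29.3 -5.2 23.7] F [ 2.5 -1.6 -1.3] op 0.0089
q [-0.84  0.42  2.05  1.04  0.28 -1.53]
rack dx,dy,dz 10mm ->tool [[5.3, 8.4, -0.9], [-1.0, -0.4, -9.9], [-8.4, 5.4, 0.6]]
```

View pics/r7scene.png

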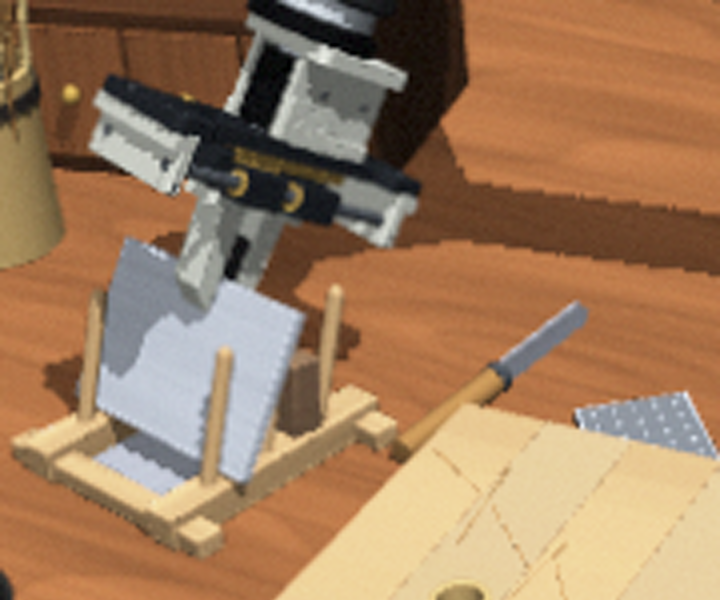

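Emit:
send_rows([
  {"hand": -1, "slide": [-2, -5, 0], "spin": 0},
  {"hand": -1, "slide": [-2, -5, 0], "spin": 0},
  {"hand": -1, "slide": [0, 0, 0], "spin": 0},
])

```text
time: 36.45
tool_pos: [0.4812, -0.314, 0.0912]
tool_rot: [1.457, 0.993, -0.377]
contact_force: [8.7, -0.9, 2.1]
opening: 0.0193
```

```bash
python3 rk.py
```

```text
t 36.45 rack tcp [-20.3   2.9  91.2] x [ 0.537 -0.098 -0.838] z [-0.085 -0.994  0.062] centre [-4.2 -0.  66. ] bottom [22.7 -4.9 24.2] F [ 8.7 -0.9  2.1] op 0.0193
q [-0.85  0.41  2.07  1.1   0.28 -1.6 ]
rack dx,dy,dz 10mm ->tool [[5.4, 8.4, -0.8], [-1.0, -0.4, -9.9], [-8.4, 5.4, 0.6]]
```

Emit:
send_rows([
  {"hand": -0.5, "slide": [1, 3, 0], "spin": 0},
  {"hand": -0.48, "slide": [0, 1, 0], "spin": 0},
  {"hand": -0.46, "slide": [0, 0, 0], "spin": 0},
])

```text
time: 36.75
tool_pos: [0.4847, -0.3138, 0.0915]
tool_rot: [1.46, 0.995, -0.373]
contact_force: [-0.1, 0.1, 0.1]
opening: 0.0247
```

```bash
python3 rk.py
python3 - <<'E'
from h import *
for n,s in (('scene',np.s_[100:270,150:330]),):
    p=vision.read_camera(n);cv2.imwrite(f'pics/r8{n}.png',cv2.resize(p['pixels'][s],None,fx=4,fy=4,interpolation=2)[:600,:800])
E
```

```text
t 36.75 rack tcp [-16.9   3.8  91.5] x [ 0.536 -0.096 -0.839] z [-0.083 -0.995  0.06 ] centre [-0.8  0.9 66.4] bottom [25.9 -3.8 24.4] F [-0.1  0.1  0.1] op 0.0247
q [-0.85  0.42  2.06  1.07  0.29 -1.57]
rack dx,dy,dz 10mm ->tool [[5.4, 8.4, -0.8], [-1.0, -0.4, -9.9], [-8.4, 5.4, 0.6]]
```

View pics/r8scene.png

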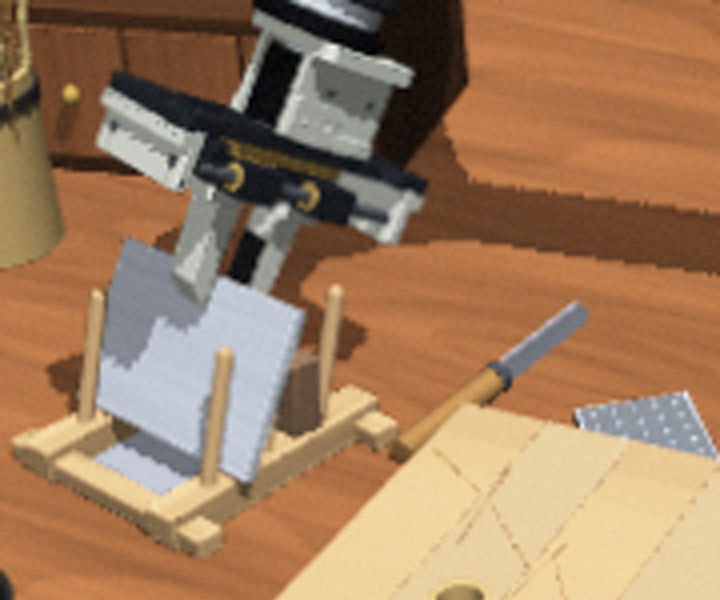

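Emit:
send_rows([
  {"hand": -0.46, "slide": [-8, 2, 1], "spin": 0},
  {"hand": -0.46, "slide": [-12, 3, 1], "spin": 0},
  {"hand": -0.46, "slide": [-20, 4, 1], "spin": 0},
  {"hand": -0.46, "slide": [-35, 10, 0], "spin": 0},
  {"hand": -0.46, "slide": [-40, 15, 0], "spin": 0},
  {"hand": -0.46, "slide": [-40, 15, 0], "spin": 0},
])

```text
time: 37.4
tool_pos: [0.4404, -0.2922, 0.2436]
tool_rot: [1.475, 1.016, -0.362]
contact_force: [1.9, 0.3, 0.5]
opening: 0.0252
```

```bash
python3 rk.py
python3 - <<'E'
from h import *
P=np.array([.5005,-.3208,0]);RR=Ro.from_euler('z',-.197).as_matrix()
for n,s in (('scene',np.s_[100:270,150:330]),('top',np.s_[190:310,380:520])):
    p=vision.read_camera(n);cv2.imwrite(f'pics/r9{n}.png',cv2.resize(p['pixels'][s],None,fx=4,fy=4,interpolation=2)[:600,:800])
    C=(cloud(p)-P)@RR*1000;h=cv2.cvtColor(p['pixels'],cv2.COLOR_BGR2HSV)
    m=(C[...,0]>-60)&(C[...,0]<40)&(abs(C[...,1])<95)&(C[...,2]>30)&(C[...,2]<125)&(h[...,1]<85)
    m=cv2.morphologyEx(m.astype(np.uint8),cv2.MORPH_OPEN,np.ones((3,3)))>0
    q=C[m];print(n,m.sum(),np.percentile(q,[1,5,50,95,99],axis=0).round(1).tolist())
    c=q.mean(0);u,s_,v=np.linalg.svd(q-c,full_matrices=False);print('normal',v[2].round(3),'lean deg',90-np.degrees(np.arccos(abs(v[2][2]))),'rms',s_[2]/len(q)**.5)
    for t in ('stone_center','knife'):
        for d in vision.cut_out(p,t)[:1]: print(t,np.round(np.nanmedian(cloud(p)[d['mask']],0),3),round(d['conf'],2))
E
```

```text
t 37.4 rack tcp [-64.5  16.3 243.6] x [ 0.519 -0.087 -0.85 ] z [-0.084 -0.995  0.05 ] centre [-49.   13.7 218.1] bottom [-23.    9.3 175.6] F [1.9 0.3 0.5] op 0.0252
q [-0.9   0.08  1.96  0.45  0.66 -0.93]
rack dx,dy,dz 10mm ->tool [[5.2, 8.5, -0.8], [-0.9, -0.5, -10.0], [-8.5, 5.2, 0.5]]
scene 1864 [[-22.9, -68.7, 31.4], [-18.5, -59.4, 35.7], [3.9, 8.8, 73.2], [29.0, 74.6, 105.8], [32.3, 77.1, 109.3]]
normal [0.834 0.004 0.552] lean deg 33.538213912405155 rms 5.318918412832305
stone_center [ 0.489 -0.253  0.048] 0.51
knife [ 0.386 -0.196  0.015] 0.91
top 1234 [[-39.6, -57.4, 31.9], [-35.4, -39.1, 37.2], [-6.6, 18.5, 68.6], [24.5, 70.3, 108.2], [28.1, 74.8, 110.9]]
normal [-0.763  0.036 -0.645] lean deg 40.18356638590491 rms 12.279836972327574
stone_center [ 0.473 -0.298  0.067] 0.76
knife [ 0.403 -0.199  0.015] 0.75
```

View pics/r9scene.png

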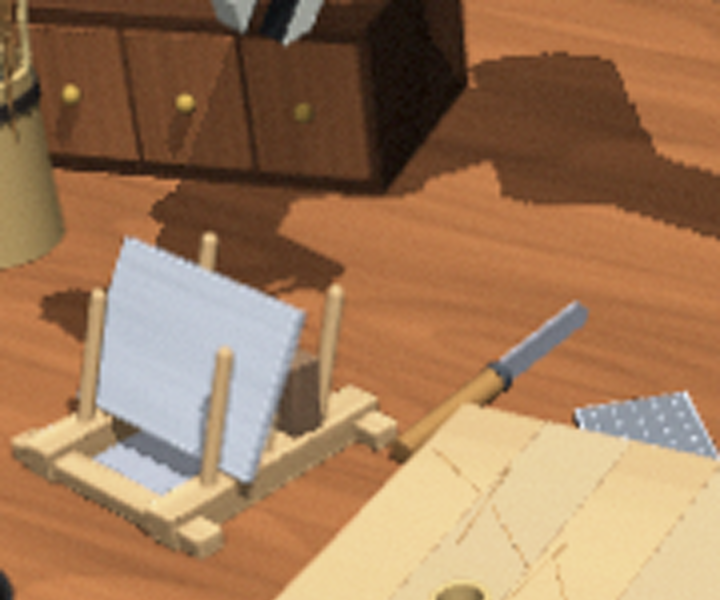

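View pics/r9top.png

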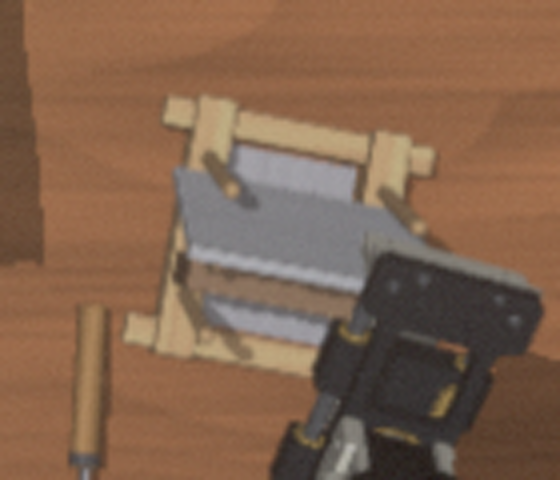

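Emit:
send_rows([
  {"hand": -0.46, "slide": [-35, 20, -25], "spin": 0},
  {"hand": -1, "slide": [-35, 20, -25], "spin": 0},
  {"hand": -1, "slide": [-30, 15, -35], "spin": 0},
  {"hand": -1, "slide": [0, 0, -45], "spin": 0},
  {"hand": -1, "slide": [0, 0, 0], "spin": 0},
])

```text
time: 38.2
tool_pos: [0.474, -0.1554, 0.3425]
tool_rot: [1.499, 1.034, -0.344]
contact_force: [0.5, -1.2, -0.5]
opening: 0.0011
```

```bash
cat > fin.py <<'E'
from h import *
P=np.array([.5005,-.3208,0]);RR=Ro.from_euler('z',-.197).as_matrix()
for n in ('scene','top'):
    p=vision.read_camera(n)
    s=np.s_[100:270,150:330] if n=='scene' else np.s_[190:310,380:520]
    cv2.imwrite(f'pics/f_{n}_{int(observe()["time"]*100)}.png',cv2.resize(p['pixels'][s],None,fx=4,fy=4,interpolation=2)[:600,:800])
    C=(cloud(p)-P)@RR*1000;h=cv2.cvtColor(p['pixels'],cv2.COLOR_BGR2HSV)
    m=(C[...,0]>-60)&(C[...,0]<45)&(abs(C[...,1])<95)&(C[...,2]>26)&(C[...,2]<128)&(h[...,1]<90)
    q=C[m];best=None;rng=np.random.default_rng(0)
    for i in range(400):
        a=q[rng.choice(len(q),3,replace=False)];nn=np.cross(a[1]-a[0],a[2]-a[0]);l=np.linalg.norm(nn)
        if l<100: continue
        nn/=l;k=abs((q-a[0])@nn)<2
        if best is None or k.sum()>best.sum(): best=k
    w=q[best];c=w.mean(0);v=np.linalg.svd(w-c,full_matrices=False)[2][2];v*=np.sign(v[0])
    lean=np.degrees(np.arcsin(v[2]));up=np.array([-v[2],0,v[0]]);
    lat=np.cross(up,v);uv=np.c_[(w)@up,w[:,1]]
    r=cv2.minAreaRect(np.c_[w@up,w@lat].astype(np.float32))
    e=np.percentile(w@up,[1,99]);ey=np.percentile(w[:,1],[1,99])
    print(n,len(w),'/',len(q),'normal',v.round(3),'lean',lean.round(1),'rect',[np.round(t,1) for t in r],'y',ey.round(1),'z',np.percentile(w[:,2],[1,99]).round(1),'x',np.percentile(w[:,0],[1,99]).round(1))
    print('  x at z=22..:', [ (z,((c@v-v[2]*z)/v[0]).round(1)) for z in (22,70,92,110)])
E
python3 rk.py;python3 fin.py
```

```text
t 38.2 rack tcp [-58.3 157.  342.5] x [ 0.506 -0.075 -0.859] z [-0.085 -0.996  0.037] centre [-43.2 154.7 316.7] bottom [-17.9 151.  273.8] F [ 0.5 -1.2 -0.5] op 0.0011
q [-0.53 -0.08  1.82  0.13  0.87 -0.32]
rack dx,dy,dz 10mm ->tool [[5.1, 8.6, -0.8], [-0.7, -0.5, -10.0], [-8.6, 5.1, 0.4]]
scene 1349 / 1953 normal [ 0.838 -0.006  0.545] lean 33.0 rect [array([52.9,  2.6]), array([153. ,  99.9]), np.float64(89.2)] y [-69.9  76.8] z [ 27.7 108.9] x [-19.5  33.7]
  x at z=22..: [(22, np.float64(37.3)), (70, np.float64(6.1)), (92, np.float64(-8.2)), (110, np.float64(-19.9))]
top 621 / 1207 normal [0.849 0.015 0.529] lean 31.9 rect [array([ 56.7, -24.5]), array([103. ,  99.2]), np.float64(2.1)] y [-71.6  19.8] z [ 27.7 110.9] x [-22.7  30.8]
  x at z=22..: [(22, np.float64(33.4)), (70, np.float64(3.5)), (92, np.float64(-10.2)), (110, np.float64(-21.5))]
```

```bash
ls pics | grep f_
python3 - <<'E'
from h import *
p=vision.read_camera('top')
C=cloud(p);C0=np.load('topC.npy')
for t in ('stone_center','blank_center','knife','split'):
    d=vision.cut_out(p,t)
    if d: print(t,round(d[0]['conf'],2),np.nanmedian(C[d[0]['mask']],0).round(3),np.nanmedian(C0[d[0]['mask']],0).round(3))
cv2.imwrite('pics/end_top.png',p['pixels'])
E
```

```text
f_scene_3825.png
f_top_3829.png
stone_center 0.56 [ 0.466 -0.324  0.067] [ 0.466 -0.324  0.067]
split 0.75 [0.337 0.2   0.018] [0.337 0.2   0.017]
```

View pics/end_top.png

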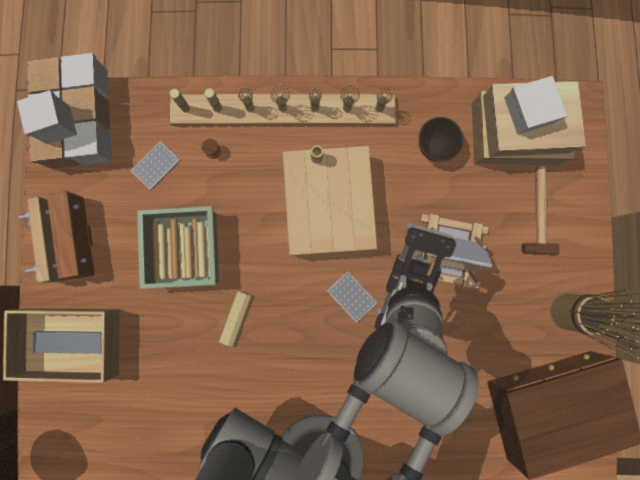

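```bash
python3 fin.py
python3 - <<'E'
from cell import job,observe
print(observe()['time'],observe()['qvel'].round(3)); print(job.hand_in())
E
```

```text
scene 1336 / 1961 normal [0.833 0.002 0.554] lean 33.6 rect [array([53. ,  3.3]), array([100.3, 152.3]), np.float64(0.2)] y [-68.7  76.7] z [ 28.5 108.8] x [-20.2  34. ]
  x at z=22..: [(22, np.float64(38.1)), (70, np.float64(6.1)), (92, np.float64(-8.5)), (110, np.float64(-20.5))]
top 518 / 1140 normal [0.848 0.008 0.53 ] lean 32.0 rect [array([ 56.9, -29.9]), array([102.9,  88.2]), np.float64(0.3)] y [-71.7  10.4] z [ 28.  111.4] x [-22.3  30.9]
  x at z=22..: [(22, np.float64(34.0)), (70, np.float64(4.0)), (92, np.float64(-9.7)), (110, np.float64(-21.0))]
38.65 [ 0.008 -0.005  0.    -0.002  0.001  0.002]
the job is handed in; nothing more can be done
None
```

The plate is standing on its long edge in the rack's empty bay, let go, and the job is handed in at about 38.7 s. `hand_in()` gave no verdict, so the result rests on my own checks.

**What I did:**
- The rows only shift the tool and spin it about its own axis, so I tilted it about 45° by pushing the arm against its reach limits.
- I slid the plate out over the rack-side edge, with its centre measured at about −86 mm in the block frame. I then lifted that edge with the lower finger until the plate pivoted, gripped it and lifted it off.
- I turned the tool the same way to about 30° of lean, lowered the plate into the bay and set it on the runners. Then I eased the grip, pressed the plate back against the dowels, released it and backed off.

**Last checks:**
- **Plate position:** it stands on both runners. Its centre is at about x +3, y +3, z 66 mm in the rack frame, with the long edge within about 0.02 rad of the rack's y axis.
- **Lean:** it leans 32–34° against the x = 0 dowels, inside the 38° limit but more than the ideal 20°. Its lower edge sits forward in the bay, close to the front dowels. I left it there, because pushing it back could have tipped it.
- **Other things:** the whetstone and split cane measured unmoved. At the end the blank was only seen in place in the picture. The knife, hidden under the arm in the last top view, looked unmoved in the scene view just before.
- **Check that disagreed:** the whetstone reading from the scene camera was off, because the plate partly hides the stone. I relied on the top camera for it.

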